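# Fill the fan tote and run the fans into its corner

## Task

Set the two loose small fans flat on the two empty white squares in the yellow tote, square with it, so that the four fans stand in two neat rows of two. Then lift the tote off the bench by its black handle and tilt it clearly down towards its blue corner, so that all four fans slide together into a tight two-by-two block in that corner. Finish while still holding the tote still in the air, tilted like that (the fans stay flat on its floor), and leave the other things on the bench alone.

Things in the scene. Friction and masses are not known exactly. Their poses are not given: they have to be found in the camera images.
- tote: yellow open tote, outside 170 (x) x 148 (y) x 54 mm tall, walls and floor 4 mm, inside 162 x 140 mm, about 250 g, loose on the bench. Origin at the centre of its underside, z up, x along the handle. Its blue corner, at -x +y, is on the robot's side, left. Four squares are outlined in white on the floor, two rows of two, at x = -34 or 34, y = -38 or 38 mm
- handle (a point): middle of the tote's black rubbery handle bar, 63 mm above the tote's underside; axes as the tote's. The bar is 14 mm wide and 18 mm tall and runs along the tote's x over its middle (y = 0), from 54 to 72 mm above the underside, open beneath down to the fans (tops at 32 mm). Tote and four fans (about 0.45 kg) balance under it
- blue_corner (a point): inner bottom corner of the tote at its blue corner, tote frame (-81, 70, 4) mm. Floor and walls are slick: fans start to slide at a tilt of about 6 to 9 degrees; with the tote leaned 30 to 40 degrees along the diagonal they all run into the low corner; -x end down first, then +y side as well, works too
- square0 (a point): centre of the outlined square at tote (-34, 38, 4) mm, on the floor, next to the blue corner; fanA stands on it. A fan on a square has 27 mm free on both its x sides (to the end wall, to the next fan) but only 11 to 12 mm on its y sides (to the side wall; to the bar overhead), so fingers fit down beside it along tote x
- square1 (a point): centre of the square at tote (-34, -38, 4) mm; fanB stands on it at the start
- square2 (a point): centre of the square at tote (34, 38, 4) mm, empty at the start
- square3 (a point): centre of the square at tote (34, -38, 4) mm, empty at the start
- fanA: small black cooling fan, a square block 40 x 40 x 28 mm (28 mm tall, lying flat; its sides are solid to grip), about 50 g; origin at the centre of its underside, z up, x and y along its sides, looks the same at every quarter turn. Starts in the tote
- fanB: small black cooling fan, a square block 40 x 40 x 28 mm (28 mm tall, lying flat; its sides are solid to grip), about 50 g; origin at the centre of its underside, z up, x and y along its sides, looks the same at every quarter turn. Starts in the tote
- fanC: small black cooling fan, a square block 40 x 40 x 28 mm (28 mm tall, lying flat; its sides are solid to grip), about 50 g; origin at the centre of its underside, z up, x and y along its sides, looks the same at every quarter turn. Starts on the bench to the right of the tote
- fanD: small black cooling fan, a square block 40 x 40 x 28 mm (28 mm tall, lying flat; its sides are solid to grip), about 50 g; origin at the centre of its underside, z up, x and y along its sides, looks the same at every quarter turn. Starts on the bench to the right of the tote, farther out than fanC
- flux_bottle: small amber glass bottle with a white cap, 34 mm across, 70 mm tall; origin at the centre of its underside; to be left alone
- solder_spool: orange spool of solder standing on end, 52 mm across, 46 mm tall; origin at the centre of its underside; to be left alone
- screwdriver: screwdriver with a green handle, 170 mm long, lying on the bench; origin near its middle; to be left alone
- fan_stack: stack of three big black fans, 92 x 92 x 76 mm, one piece; origin at the centre of its underside; to be left alone
- tape_roll: flat blue roll of tape, 80 mm across, 19 mm tall; origin at the centre of its underside; to be left alone
- cleaner_can: plain aluminium spray can, 52 mm across, 120 mm tall; origin at the centre of its underside; to be left alone

How it is judged:
By the outcome, as a careful person would: the job done as asked, in the order asked, and still so for the second after the job is handed in, while the arm keeps its last pose, push and grip.
It also fails if it takes over 72 s, if anything falls off the work surface, if the arm or the gripper's body presses on something with over 40 N, if the wrist force passes 120 N, or if a joint passes its speed limit or range.

## Robot

A 7-joint arm with a two-finger parallel gripper is mounted at the origin on the work surface. World frame = base frame: x ahead of the robot, y to its left, z up, the work surface at z = 0. Lengths are in m, angles in rad, forces in N, time in s.
With the tool pointing down it reaches from about 0.4 to 0.875 m from the base axis. Payload 19.3 kg.
Tool frame: the origin (TCP) lies between the finger pads; the fingertips stand ahead of it and the grasp point (between the pads) lies 8 mm behind it (bot.tip_extent is the x of the fingertips in the tool frame, in m); x points along the fingers, y is the direction in which the jaws open and shut, and the axes are right-handed (so a half turn about x gives the same grasp; the last joint's range is limited). The gripper opens to 85 mm and grips with 20 to 120 N. Pads are 22 mm wide; open, the fingers measure 114 mm over their backs; the gripper's body (76 mm by 85 mm) begins 54 mm behind the grasp point. The pads swing forward as they close: fully open they stand 13 mm farther back than shut.
Start: joints at [1.248, 0.521, -0.036, 1.599, 0.021, 1.021, -0.113], TCP at [0.156, -0.605, 0.242] pointing down, gripper open.
Joint ranges: [-2.91, 2.91], [-0.3, 2.13], [-1.5, 1.42], [0.17, 2.43], [-1.26, 4.41], [0.16, 1.93], [-2.52, 2.52]. Speed limits (rad/s): [1.89, 1.89, 2.39, 2.39, 3.01, 3.01, 3.01].

## Interface

Orientations are given as [roll, pitch, yaw] about the fixed x, y, z axes, in that order (R = Rz(yaw) Ry(pitch) Rx(roll)).
In Python, from workcell import observe, grab_frame, camera_info, bot, nets gives the robot as it stands.
- The arm moves only by the tool jog_arm, never from a script. Its argument "commands" is a list of rows, each a list of 6 numbers: the shift along the tool's x, y, z in mm, then the turn, a rotation vector about the tool's x, y, z in rad. A call has 1 to 20 rows; each row shifts and turns the pose as measured when the row begins, along the tool's axes as they then stand; what a row does not reach is not made up. A row lasts 1/10 s, in which the tool goes at most 50 mm and 8.59 degrees, less where a joint would pass 70% of its speed; a pose out of reach is approached as far as the arm can. A call is refused whole if a number of a shift passes 50 or a number of a turn 0.15, either way. A call with a gripper value outside its range is refused whole. "gripper" is the closure in counts, from 0 (fully open) to 255 (shut), set as the call begins (left out, the last holds). The fingers move at their own pace and stop on an object; "newtons" is the grip in N (left out, the last holds). Time passes only in rows, so rows that do not move let the fingers close. It gives the time, the measured TCP pose, the force and the opening at its end, in the units of the state.
- observe(): the state, without advancing time (a new reading comes with each control period).
- grab_frame(name): name is "scene" or "top" or "wrist"; returns the picture (384x512x3 uint8, red, green, blue); there is no depth.
- camera_info(name): a dict with "fov_y" (degrees; the focal length in pixels is half the picture's height over the tangent of half this angle, whatever the lens; pixels are square), "cx", "cy" (the principal point, pixels), "R" (3x3) and "t" (3): a world point X has camera coordinates R X + t; the wrist camera has in their place "tool_from_camera" (4x4, takes a point from camera to tool coordinates, whose origin is the TCP and whose axes are the tool frame's). Camera axes: x right, y down, z forward; pixel columns grow to the right and rows downward; lengths in m; the calibration is good to about 2 mm. The wrist camera is an equidistant fisheye: a pixel r from the principal point sees the ray r / f radians off the axis. A picture is of the moment at which its call begins: read the wrist's pose just before it. camera_info takes no time and is no camera call.
- bot.job_done(): hands the job in, once; it reports no verdict.
Trained networks look in the newest picture that a camera, given by its name, has taken for a name from the list of things; names that differ only in an ending like _2 or _b are one class to them, and where a whole thing is asked for, a point or a joint stands for the part that bears it (a point fixed in the world has none). Each returns a list of dicts, best first, with "p" (0 to 1); they miss things now and then, are a little off and sometimes report something else, mostly with a low value. They report only what shows in the picture. A call takes as long as a camera call.
- nets.find_in(camera, name): "rect" ([left, top, right, bottom] in pixels, round what is visible of it).
- nets.silhouettes(camera, name): "mask" (384x512 bool, what is visible of it) and "rect" ([left, top, right, bottom] in pixels, round what is visible of it).
- nets.pinpoint(camera, name): "location" ([column, row] in pixels: a listed point, or the origin of a listed thing).
The state is a dict: "clock": time; "qpos": joint angles; "qd": joint speeds; "joint_efforts": joint torques, N m; "position": TCP position; "tool_rot": TCP orientation; "force": force on the tool from outside, world axes, zero at the start; "moment": the same for the moment, N m; "grip_width": finger opening in m.
Only numpy, scipy, OpenCV 4.12 (cv2) and the standard library are available. Lean on these libraries where they do the work, as an engineer would, in place of code of your own. Each camera call takes 0.05 s, during which the arm holds its last target.

## Working session

There is one attempt and no reset: what is moved stays moved. The work goes in short steps, Python scripts to look and compute and a tool call to move; the robot and the scene stay as the last step left them, time stands still between calls to the robot, and variables do not carry over. Pictures are saved under pics/ and viewed, and the job is handed in when it is done.

Besides the shell and the picture viewer there is one more tool, called after ">>>" as name([rows], argument=value, ...), one row to a line, values as JSON. jog_arm: Moves the arm, as the interface text tells. Its arguments: {"type":"object","properties":{"commands":{"type":"array","items":{"type":"array","items":{"type":"number"}}},"gripper":{"type":"number"},"newtons":{"type":"number"}},"required":["commands"]}

```bash
ls -la && mkdir -p pics && python3 - <<'E'
from workcell import observe, grab_frame, camera_info, bot, nets
import cv2, numpy as np
s=observe(); print({k:np.round(v,3) for k,v in s.items()}); print(bot.tip_extent)
for n in ["scene","top","wrist"]:
    im=grab_frame(n); cv2.imwrite(f"pics/a_{n}.png",im[:,:,::-1]); 
    print(n,{k:np.round(v,4) for k,v in camera_info(n).items()})
print(observe()["clock"])
E
```

```text
total 12
drwxr-xr-x  3 agent agent 4096 Dec  7 15:27 .
drwxr-xr-x 23 root  root  4096 Dec  7 15:27 ..
drwxr-xr-x  2 agent agent 4096 Dec  7 15:27 pics
{'clock': np.float64(0.0), 'qpos': array([ 1.248,  0.522, -0.036,  1.6  ,  0.021,  1.021, -0.113]), 'qd': array([ 0.001, -0.001,  0.001, -0.001,  0.   , -0.001, -0.001]), 'joint_efforts': array([ 1.0000e-03, -9.2712e+01,  1.9800e+00, -3.6994e+01,  1.8000e-02,
        8.0000e-03, -0.0000e+00]), 'position': array([ 0.156, -0.605,  0.242]), 'tool_rot': array([-1.518,  1.57 ,  1.877]), 'force': array([0.121, 0.155, 0.421]), 'moment': array([ 0.003,  0.031, -0.04 ]), 'grip_width': np.float64(0.085)}
0.011
scene {'fov_y': np.float64(54.5386), 'cx': np.float64(250.7629), 'cy': np.float64(192.7008), 'R': array([[ 0.0256,  0.9995, -0.0189],
       [ 0.7044, -0.0314, -0.7091],
       [-0.7093,  0.0049, -0.7049]]), 't': array([ 0.0287, -0.354 ,  1.5478])}
top {'fov_y': np.float64(46.3519), 'cx': np.float64(250.1856), 'cy': np.float64(189.557), 'R': array([[-0.0051, -1.    , -0.0042],
       [-0.981 ,  0.0058, -0.1939],
       [ 0.194 ,  0.0031, -0.981 ]]), 't': array([-0.0472,  0.5636,  1.1404])}
wrist {'fov_y': np.float64(65.7065), 'cx': np.float64(254.6624), 'cy': np.float64(189.942), 'tool_from_camera': array([[-6.000e-04, -2.640e-01,  9.645e-01, -1.307e-01],
       [ 1.000e+00, -0.000e+00,  6.000e-04,  4.000e-04],
       [-2.000e-04,  9.645e-01,  2.640e-01, -6.660e-02],
       [ 0.000e+00,  0.000e+00,  0.000e+00,  1.000e+00]])}
0.15
```

View pics/a_scene.png

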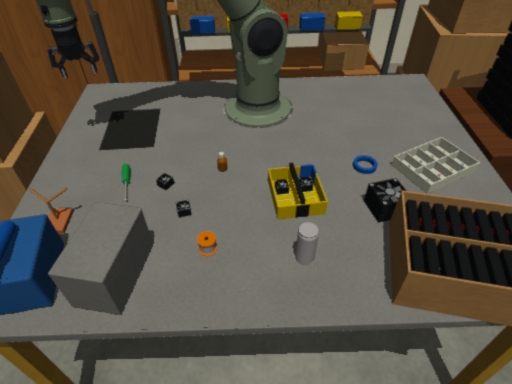

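View pics/a_top.png

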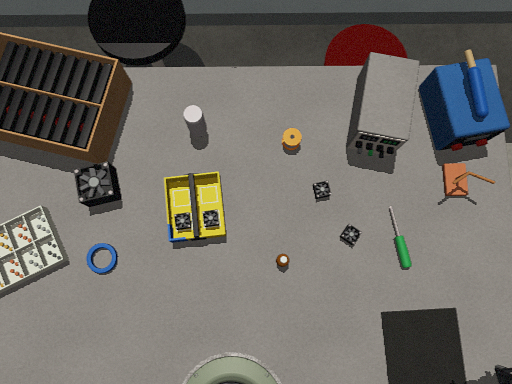

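View pics/a_wrist.png

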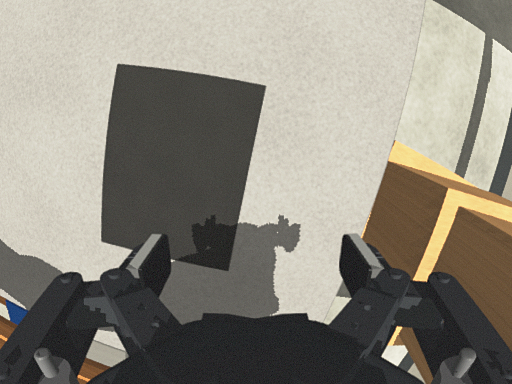

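The top view shows the tote at about (195,207) with its blue corner at (177,232). FanC is at (321,190) and fanD at (350,235).

```bash
cat > h.py <<'E'
from workcell import observe, grab_frame, camera_info, bot, nets
import cv2, numpy as np
from scipy.spatial.transform import Rotation as Rn
def toolT(s=None):
    s=s or observe()
    T=np.eye(4); T[:3,:3]=Rn.from_euler('xyz',s['tool_rot']).as_matrix(); T[:3,3]=s['position']; return T
def rays(cam,px,T=None):
    px=np.atleast_2d(np.asarray(px,float)); i=camera_info(cam); f=192/np.tan(np.radians(i['fov_y']/2))
    d=(px-[i['cx'],i['cy']])/f
    if cam!='wrist':
        R,t=np.array(i['R']),np.array(i['t']); D=np.c_[d,np.ones(len(d))]@R; return -R.T@t, D
    r=np.linalg.norm(d,axis=1)+1e-12
    D=np.c_[d*(np.sin(r)/r)[:,None],np.cos(r)]
    W=(T if T is not None else toolT())@np.array(i['tool_from_camera']); return W[:3,3], D@W[:3,:3].T
def toplane(cam,px,z,T=None):
    o,D=rays(cam,px,T); return (o+D*((z-o[2])/D[:,2])[:,None])[:,:2]
def project(cam,X,T=None):
    X=np.atleast_2d(np.asarray(X,float)); i=camera_info(cam); f=192/np.tan(np.radians(i['fov_y']/2))
    if cam!='wrist':
        c=X@np.array(i['R']).T+i['t']; return c[:,:2]/c[:,2:]*f+[i['cx'],i['cy']]
    W=(T if T is not None else toolT())@np.array(i['tool_from_camera']); c=(X-W[:3,3])@W[:3,:3]
    n=np.linalg.norm(c[:,:2],axis=1)+1e-12; th=np.arctan2(n,c[:,2])
    return c[:,:2]/n[:,None]*(th*f)[:,None]+[i['cx'],i['cy']]
def snap(cam,name):
    T=toolT(); im=grab_frame(cam); cv2.imwrite(f"pics/{name}.png",im[:,:,::-1]); np.savez(f"pics/{name}.npz",T=T,im=im); return im,T
E
python3 - <<'E'
from h import *
im,T=snap('top','b_top')
for n in ["handle","tote","square0","square1","square2","square3","blue_corner"]:
    z={"handle":.063,"tote":0}.get(n,.004)
    for d in nets.pinpoint('top',n)[:2]: print(n,round(d['p'],2),np.round(d['location'],1),toplane('top',d['location'],z)[0].round(4))
for d in nets.silhouettes('top','fanC')[:6]:
    m=d['mask'].astype(np.uint8); c=cv2.findContours(m,cv2.RETR_EXTERNAL,cv2.CHAIN_APPROX_NONE)[0]; c=max(c,key=len)
    r=cv2.minAreaRect(c); print(round(d['p'],2),d['rect'],r, toplane('top',r[0],.02))
print(observe()['clock'])
for n in dir(bot): 
    if n[0]!='_': print(n)
E
```

```text
handle 0.71 [209.7 192.9] [0.5534 0.0568]
handle 0.56 [195.2 203.5] [0.5252 0.0947]
tote 0.46 [102.9 259.1] [0.3844 0.3502]
square0 0.93 [211.4 221.1] [0.4858 0.0568]
square0 0.68 [186.1 219.8] [0.4898 0.1263]
square1 0.93 [211.4 221.1] [0.4858 0.0568]
square1 0.68 [186.1 219.8] [0.4898 0.1263]
square2 0.93 [211.4 221.1] [0.4858 0.0568]
square2 0.68 [186.1 219.8] [0.4898 0.1263]
square3 0.93 [211.4 221.1] [0.4858 0.0568]
square3 0.68 [186.1 219.8] [0.4898 0.1263]
blue_corner 0.67 [174.2 237.6] [0.4412 0.1577]
0.54 [337.5, 223.5, 361.4, 245.2] ((350.6538391113281, 234.2692108154297), (16.91835594177246, 17.47305679321289), 33.6900634765625) [[ 0.44611817 -0.31978109]]
0.6
IKError
job_done
tip_extent
```

```bash
cat >> h.py <<'E'
def plan(pos,yaw_y,n=None,T=None,maxmm=45,maxrot=0.13):
    """target TCP pos, tool down, jaw axis (tool y) at world yaw yaw_y (mod pi). prints constant rows: tool-frame step"""
    T=toolT() if T is None else T
    cur=T[:3,:3]; y=cur[:,1]; a=np.arctan2(y[1],y[0]); d=(yaw_y-a+np.pi/2)%np.pi-np.pi/2
    w=a+d; Rt=np.c_[[0,0,-1],[np.cos(w),np.sin(w),0],np.cross([0,0,-1],[np.cos(w),np.sin(w),0])]
    return plan6(pos,Rt,n,T,maxmm,maxrot)
def plan6(pos,Rt,n=None,T=None,maxmm=45,maxrot=0.13):
    T=toolT() if T is None else T
    cur=T[:3,:3]; dr=Rn.from_matrix(cur.T@Rt).as_rotvec(); dp=np.asarray(pos)-T[:3,3]
    n=n or int(max(1,np.ceil(np.linalg.norm(dp)*1000/maxmm),np.ceil(np.linalg.norm(dr)/maxrot)))
    for i in range(n):
        R=cur@Rn.from_rotvec(dr*i/n).as_matrix(); print('[%.1f,%.1f,%.1f,%.3f,%.3f,%.3f],'%(*(R.T@dp/n*1000),*(dr/n)),end='')
    print('  n',n)
E
python3 - <<'E'
from h import *
print(toolT().round(3)); c=toplane('top',[[321,190],[350.6,234.3]],.028); print(c)
plan([.43,-.36,.22],np.radians(-56))
plan([.43,-.36,.22],np.radians(34))
plan([.45,-.36,.22],np.radians(-90))
E
```

```text
[[ 0.     0.25  -0.968  0.156]
 [-0.    -0.968 -0.25  -0.605]
 [-1.     0.    -0.     0.242]
 [ 0.     0.     0.     1.   ]]
[[ 0.56635292 -0.24313887]
 [ 0.44527748 -0.31787286]]
[2.5,-18.8,-36.3,-0.038,-0.000,-0.000],[2.5,-17.4,-36.9,-0.038,-0.000,-0.000],[2.5,-16.0,-37.6,-0.038,-0.000,-0.000],[2.5,-14.5,-38.2,-0.038,-0.000,-0.000],[2.5,-13.1,-38.7,-0.038,-0.000,-0.000],[2.5,-11.6,-39.1,-0.038,-0.000,-0.000],[2.5,-10.1,-39.6,-0.038,-0.000,-0.000],[2.5,-8.6,-39.9,-0.038,-0.000,-0.000],[2.5,-7.1,-40.2,-0.038,-0.000,-0.000],  n 9
[2.2,-16.9,-32.6,0.123,-0.000,-0.000],[2.2,-20.8,-30.3,0.123,-0.000,-0.000],[2.2,-24.3,-27.5,0.123,-0.000,-0.000],[2.2,-27.5,-24.3,0.123,-0.000,-0.000],[2.2,-30.3,-20.8,0.123,-0.000,-0.000],[2.2,-32.6,-16.9,0.123,-0.000,-0.000],[2.2,-34.5,-12.8,0.123,-0.000,-0.000],[2.2,-35.8,-8.5,0.123,-0.000,-0.000],[2.2,-36.5,-4.0,0.123,-0.000,-0.000],[2.2,-36.7,0.5,0.123,-0.000,-0.000],  n 10
[2.5,-18.2,-38.4,0.028,-0.000,-0.000],[2.5,-19.3,-37.9,0.028,-0.000,-0.000],[2.5,-20.3,-37.3,0.028,-0.000,-0.000],[2.5,-21.4,-36.7,0.028,-0.000,-0.000],[2.5,-22.4,-36.1,0.028,-0.000,-0.000],[2.5,-23.4,-35.5,0.028,-0.000,-0.000],[2.5,-24.4,-34.8,0.028,-0.000,-0.000],[2.5,-25.4,-34.1,0.028,-0.000,-0.000],[2.5,-26.3,-33.4,0.028,-0.000,-0.000],  n 9
```

```bash
python3 - <<'E'
import cv2
im=cv2.imread('pics/b_top.png')
a=cv2.resize(im[170:260,290:390],None,fx=6,fy=6,interpolation=cv2.INTER_CUBIC);cv2.imwrite('pics/c1.png',a)
a=cv2.resize(im[160:255,150:240],None,fx=6,fy=6,interpolation=cv2.INTER_CUBIC);cv2.imwrite('pics/c2.png',a)
E
```

```text
(no output)
```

View pics/c1.png

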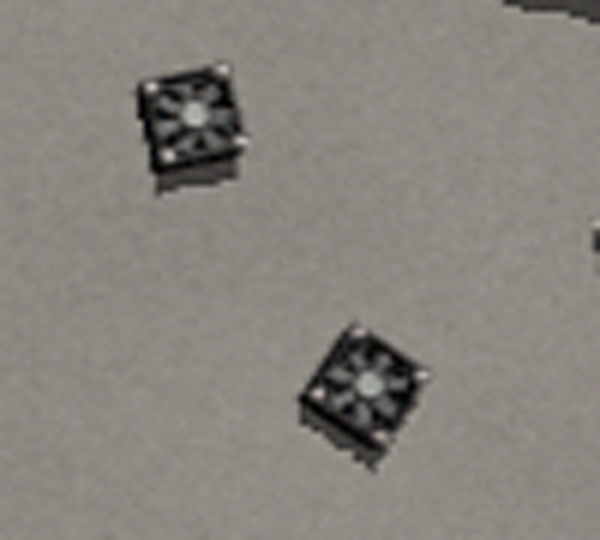

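View pics/c2.png

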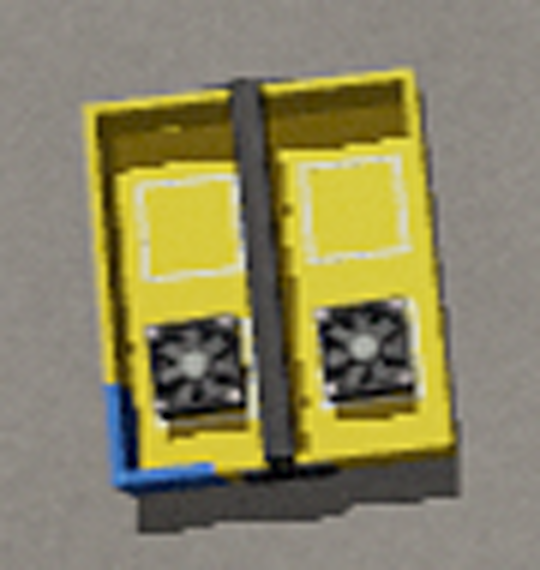

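FanD's sides sit at about -33°, fanC's at about 12°, and the tote's yaw is about 5°. I'll move to a view above fanD.

```bash
python3 - <<'E'
from h import *
plan([.455,-.313,.15],np.radians(-33))
E
```

```text
[9.2,-20.8,-36.2,-0.074,0.000,-0.000],[9.2,-18.1,-37.7,-0.074,0.000,-0.000],[9.2,-15.2,-38.9,-0.074,0.000,-0.000],[9.2,-12.3,-39.9,-0.074,0.000,-0.000],[9.2,-9.3,-40.7,-0.074,0.000,-0.000],[9.2,-6.3,-41.3,-0.074,0.000,-0.000],[9.2,-3.2,-41.7,-0.074,0.000,-0.000],[9.2,-0.1,-41.8,-0.074,0.000,-0.000],[9.2,3.0,-41.7,-0.074,0.000,-0.000],[9.2,6.1,-41.3,-0.074,0.000,-0.000],  n 10
```

>>> jog_arm([
  [9, -21, -36, -0.074, 0, 0],
  [9, -18, -38, -0.074, 0, 0],
  [9, -15, -39, -0.074, 0, 0],
  [9, -12, -40, -0.074, 0, 0],
  [9, -9, -41, -0.074, 0, 0],
  [9, -6, -41, -0.074, 0, 0],
  [9, -3, -42, -0.074, 0, 0],
  [9, 0, -42, -0.074, 0, 0],
  [9, 3, -42, -0.074, 0, 0],
  [9, 6, -41, -0.074, 0, 0],
  [0, 0, 0, 0, 0, 0],
], gripper=60)

```text
clock: 1.7
position: [0.4639, -0.3012, 0.1492]
tool_rot: [1.128, 1.566, -0.994]
force: [-0.5, -0.7, 0.3]
grip_width: 0.0652
```

```bash
python3 - <<'E'
from h import *
s=observe(); print(s['clock'],s['grip_width'],s['position'].round(4),toolT(s)[:3,1].round(3),np.linalg.norm(s['qd']))
im,T=snap('wrist','d_w')
for d in nets.silhouettes('wrist','fanC')[:6]:
    m=d['mask'].astype(np.uint8); c=cv2.findContours(m,cv2.RETR_EXTERNAL,cv2.CHAIN_APPROX_NONE)[0]; c=max(c,key=len)
    r=cv2.minAreaRect(c); print(round(d['p'],2),d['rect'],r, toplane('wrist',r[0],.02,T))
E
```

```text
1.7 0.06517585261366868 [ 0.4639 -0.3012  0.1492] [ 0.852 -0.524  0.004] 0.07790406323483846
0.79 [227.6, 185.2, 274.6, 238.0] ((251.48968505859375, 209.12416076660156), (45.010658264160156, 51.1560173034668), 4.763641834259033) [[ 0.44972397 -0.32011506]]
```

View pics/d_w.png

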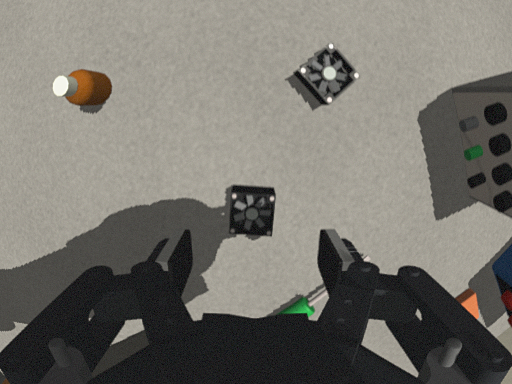

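The wrist view shows fanD at about (252,212) and fanC at about (330,74). Their corner screws are visible, so I'll use those for centre and angle.

```bash
cat >> h.py <<'E'
def screws(im,box,thr=150):
    """bright blobs in box -> centroids"""
    l,t,r,b=box; g=im[t:b,l:r].max(2).astype(np.uint8)
    return g
E
python3 - <<'E'
import cv2
im=cv2.imread('pics/d_w.png')
a=cv2.resize(im[180:245,220:285],None,fx=6,fy=6,interpolation=cv2.INTER_CUBIC)
b=cv2.resize(im[40:105,295:360],None,fx=6,fy=6,interpolation=cv2.INTER_CUBIC)
cv2.imwrite('pics/d2.png',cv2.hconcat([a,b]))
E
```

```text
(no output)
```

View pics/d2.png

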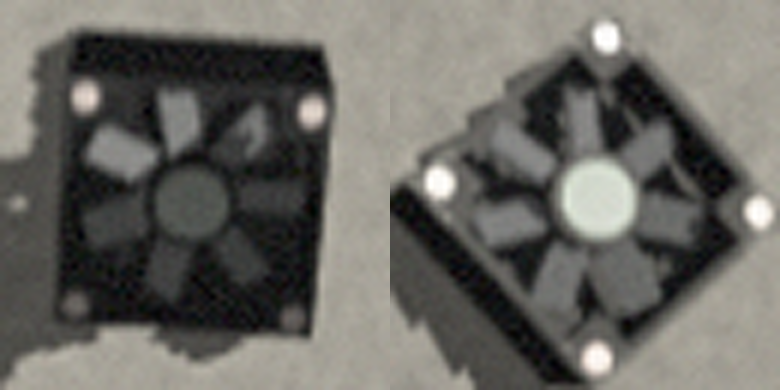

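```bash
cat >> h.py <<'E'
def fan_from_screws(px,T,z=.028,cam='wrist'):
    P=toplane(cam,px,z,T); c=P.mean(0); v=P-c
    a=np.arctan2(v[:,1],v[:,0]); ang=np.angle(np.mean(np.exp(4j*(a-np.pi/4))))/4
    return c,np.degrees(ang),np.linalg.norm(v,axis=1)
E
python3 - <<'E'
from h import *
T=np.load('pics/d_w.npz')['T']
D=np.array([(86,97),(312,111),(75,305),(292,319)])/6+(219.6,179.6)
C=np.array([(216,37),(49,182),(368,213),(206,358)])/6+(294.6,39.6)
for n,p in(('D',D),('C',C)): print(n,fan_from_screws(p,T))
c,a,_=fan_from_screws(D,T)
plan([*c,.03],np.radians(a))
E
```

```text
D (array([ 0.44840991, -0.32226419]), np.float64(-35.63901693310543), array([0.02357652, 0.02374142, 0.02367067, 0.02362783]))
C (array([ 0.57183469, -0.24920365]), np.float64(11.706574374279258), array([0.02369824, 0.0236631 , 0.02365459, 0.02365111]))
[40.0,-0.7,6.8,0.021,0.001,-0.001],[40.0,-0.5,6.8,0.021,0.001,-0.001],[39.9,-0.3,6.9,0.021,0.001,-0.001],  n 3
```

```bash
python3 - <<'E'
from h import *
plan([.4484,-.3223,.055],np.radians(-35.6))
E
```

```text
[31.6,-0.6,6.8,0.021,0.001,-0.001],[31.6,-0.4,6.9,0.021,0.001,-0.001],[31.6,-0.2,6.9,0.021,0.001,-0.001],  n 3
```

>>> jog_arm([
  [32, -1, 7, 0.021, 0.001, -0.001],
  [32, 0, 7, 0.021, 0.001, -0.001],
  [32, 0, 7, 0.021, 0.001, -0.001],
  [0, 0, 0, 0, 0, 0],
  [0, 0, 0, 0, 0, 0],
])

```text
clock: 2.3
position: [0.4453, -0.3301, 0.0542]
tool_rot: [0.953, 1.563, -1.253]
force: [-0.0, 0.6, 0.3]
grip_width: 0.0653
```

```bash
python3 - <<'E'
from h import *
im,T=snap('wrist','e_w')
print(T.round(3))
plan([.4484,-.3223,.015],np.radians(-35.6))
E
```

```text
[[ 0.002  0.805 -0.593  0.445]
 [-0.007 -0.593 -0.805 -0.33 ]
 [-1.     0.006  0.004  0.054]
 [ 0.     0.     0.     1.   ]]
[39.3,-2.3,-8.3,-0.014,0.005,-0.006],  n 1
```

View pics/e_w.png

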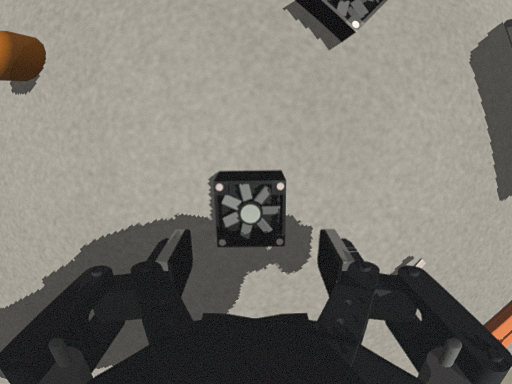

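```bash
python3 - <<'E'
from h import *
z=np.load('pics/e_w.npz');T=z['T']; im=z['im']
a=cv2.resize(im[165:255,205:295,::-1],None,fx=6,fy=6,interpolation=cv2.INTER_CUBIC);cv2.imwrite('pics/e2.png',a)
px=np.array([(220,187),(281,186),(222,242),(280,242)],float)
print(fan_from_screws(px,T))
E
```

```text
(array([ 0.44886427, -0.32209486]), np.float64(-36.05365789668668), array([0.02351802, 0.02376358, 0.02372364, 0.02387691]))
```

View pics/e2.png

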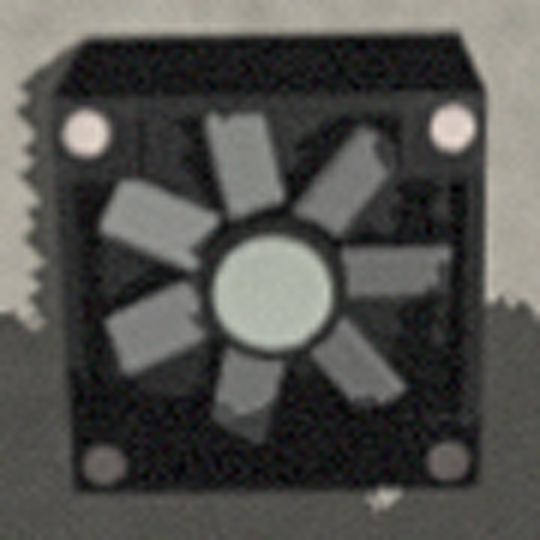

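>>> jog_arm([
  [5, -2, -4, 0, 0.003, -0.003],
  [10, 0, -4, 0, 0.002, -0.003],
  [12, 0, 0, 0, 0, 0],
  [8, 0, 0, 0, 0, 0],
  [3, 0, 0, 0, 0, 0],
  [0, 0, 0, 0, 0, 0],
])

```text
clock: 2.95
position: [0.4508, -0.3224, 0.0168]
tool_rot: [1.869, 1.566, -0.335]
force: [-0.1, 0.8, 0.3]
grip_width: 0.0653
```

```bash
python3 - <<'E'
from h import *
plan([.4487,-.3222,.015],np.radians(-36))
E
```

```text
[1.8,-1.8,1.1,-0.005,-0.001,-0.005],  n 1
```

Next, close the jaws.

>>> jog_arm([
  [2, -1.5, 1, -0.004, 0, -0.004],
  [0, 0, 0, 0, 0, 0],
  [0, 0, 0, 0, 0, 0],
  [0, 0, 0, 0, 0, 0],
  [0, 0, 0, 0, 0, 0],
], gripper=200, newtons=40)

```text
clock: 3.45
position: [0.4489, -0.3226, 0.0152]
tool_rot: [2.459, 1.569, 0.258]
force: [0.1, -0.5, -1.2]
grip_width: 0.0394
```

```bash
python3 - <<'E'
from h import *
print(toolT().round(3))
h=toplane('top',[[209,0]],.063)
# handle ends from crop c2: (247,80),(282,470)/6+(150,160)
P=toplane('top',np.array([[247,82],[282,462]])/6+(149.6,159.6),.072);print(P,P.mean(0),np.degrees(np.arctan2(*(P[0]-P[1])[::-1])))
# view pose over tote
plan([.515,.06,.23],np.radians(5))
E
```

```text
[[ 0.002  0.808 -0.589  0.449]
 [ 0.    -0.589 -0.808 -0.323]
 [-1.     0.001 -0.001  0.015]
 [ 0.     0.     0.     1.   ]]
[[0.6049088  0.10676821]
 [0.43734786 0.08828089]] [0.52112833 0.09752455] 6.296090042994296
[-21.5,-17.2,-34.8,-0.072,-0.000,-0.000],[-21.5,-14.6,-36.0,-0.072,-0.000,-0.000],[-21.5,-12.0,-36.9,-0.072,-0.000,-0.000],[-21.5,-9.3,-37.7,-0.072,-0.000,-0.000],[-21.5,-6.6,-38.3,-0.072,-0.000,-0.000],[-21.5,-3.9,-38.6,-0.072,-0.000,-0.000],[-21.5,-1.1,-38.8,-0.072,-0.000,-0.000],[-21.5,1.7,-38.8,-0.072,-0.000,-0.000],[-21.5,4.5,-38.6,-0.072,-0.000,-0.000],[-21.5,7.2,-38.2,-0.072,-0.000,-0.000],  n 10
```

```bash
python3 - <<'E'
from h import *
T=toolT(); T[2,3]+=.08
plan([.51,.025,.25],np.radians(6),T=T)
E
```

```text
[-17.2,-17.2,-35.2,-0.082,-0.000,-0.000],[-17.2,-14.3,-36.5,-0.082,-0.000,-0.000],[-17.2,-11.3,-37.6,-0.082,-0.000,-0.000],[-17.2,-8.2,-38.4,-0.082,-0.000,-0.000],[-17.2,-5.0,-38.9,-0.082,-0.000,-0.000],[-17.2,-1.9,-39.2,-0.082,-0.000,-0.000],[-17.2,1.3,-39.2,-0.082,-0.000,-0.000],[-17.2,4.5,-39.0,-0.082,-0.000,-0.000],[-17.2,7.7,-38.5,-0.082,-0.000,-0.000],  n 9
```

>>> jog_arm([
  [-40, 0, 0, 0, 0, 0],
  [-40, 0, 0, 0, 0, 0],
  [-18, -17, -35, -0.08, 0, 0],
  [-18, -14, -36, -0.08, 0, 0],
  [-18, -11, -37, -0.08, 0, 0],
  [-18, -8, -38, -0.08, 0, 0],
  [-17, -5, -38, -0.08, 0, 0],
  [-17, -2, -39, -0.08, 0, 0],
  [-17, 1, -39, -0.08, 0, 0],
  [-15, 4, -38, -0.08, 0, 0],
  [-7, 7, -32, -0.08, 0, 0],
  [0, 0, 0, 0, 0, 0],
  [0, 0, 0, 0, 0, 0],
])

```text
clock: 4.75
position: [0.5081, 0.0275, 0.2512]
tool_rot: [1.352, 1.565, -0.101]
force: [-0.0, -1.7, -0.2]
grip_width: 0.0392
```

```bash
python3 - <<'E'
from h import *
im,T=snap('wrist','f_w')
print(T.round(3),observe()['grip_width'])
for n in ["handle","square0","blue_corner"]:
    z={"handle":.063,"tote":0}.get(n,.004)
    for d in nets.pinpoint('wrist',n)[:4]: print(n,round(d['p'],2),np.round(d['location'],1),toplane('wrist',d['location'],z,T)[0].round(4))
E
```

```text
[[ 0.006  0.993  0.117  0.508]
 [-0.001  0.117 -0.993  0.027]
 [-1.     0.006  0.001  0.251]
 [ 0.     0.     0.     1.   ]] 0.039346012584766187
handle 0.58 [276.2 111. ] [0.5242 0.0953]
square0 0.73 [296.6  78.2] [0.5493 0.141 ]
square0 0.64 [295.8 141. ] [0.5588 0.0608]
blue_corner 0.74 [209.9  55.7] [0.4376 0.1574]
```

View pics/f_w.png

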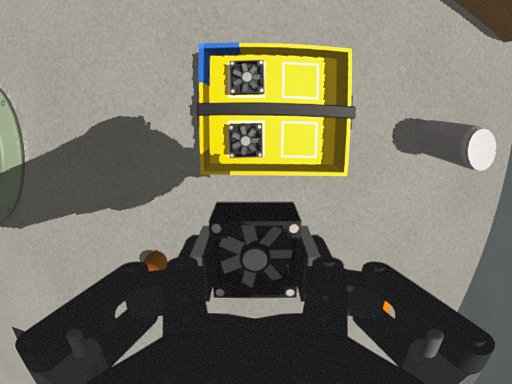

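The tote is fully visible: empty squares centred near (301,81) and (300,139), and the bar's row around 111.

```bash
python3 - <<'E'
from h import *
z=np.load('pics/f_w.npz');T=z['T']; im=z['im']
a=cv2.resize(im[35:185,190:365,::-1],None,fx=4.5,fy=4,interpolation=cv2.INTER_CUBIC);cv2.imwrite('pics/f2.png',cv2.resize(im[35:185,190:365,::-1],None,fx=4,fy=4,interpolation=cv2.INTER_CUBIC))
hsv=cv2.cvtColor(im,cv2.COLOR_RGB2HSV)
w=((hsv[...,1]<110)&(hsv[...,2]>170)).astype(np.uint8)
w[:, :270]=0; w[:,335:]=0; w[:50]=0; w[165:]=0
cs,_=cv2.findContours(w,cv2.RETR_EXTERNAL,cv2.CHAIN_APPROX_NONE)
for c in cs:
    if len(c)>60:
        r=cv2.minAreaRect(c); print(r, len(c)); b=cv2.boxPoints(r); P=toplane('wrist',b,.004,T); print(P.round(4).tolist(),P.mean(0).round(4)); 
        print([np.degrees(np.arctan2(*(P[(i+1)%4]-P[i])[::-1])).round(1) for i in range(4)],[np.linalg.norm(P[(i+1)%4]-P[i]).round(4) for i in range(4)])
E
```

```text
((299.0, 139.0), (36.0, 36.0), 90.0) 139
[[0.5365, 0.0837], [0.5826, 0.0903], [0.5897, 0.0438], [0.5426, 0.0377]] [0.5628 0.0639]
[np.float64(8.1), np.float64(-81.4), np.float64(-172.7), np.float64(97.5)] [np.float64(0.0465), np.float64(0.047), np.float64(0.0474), np.float64(0.0464)]
((300.0, 80.5), (37.0, 36.0), 90.0) 141
[[0.5285, 0.1591], [0.5741, 0.1666], [0.58, 0.1186], [0.5343, 0.1118]] [0.5542 0.139 ]
[np.float64(9.3), np.float64(-83.0), np.float64(-171.5), np.float64(96.9)] [np.float64(0.0462), np.float64(0.0483), np.float64(0.0463), np.float64(0.0477)]
```

View pics/f2.png

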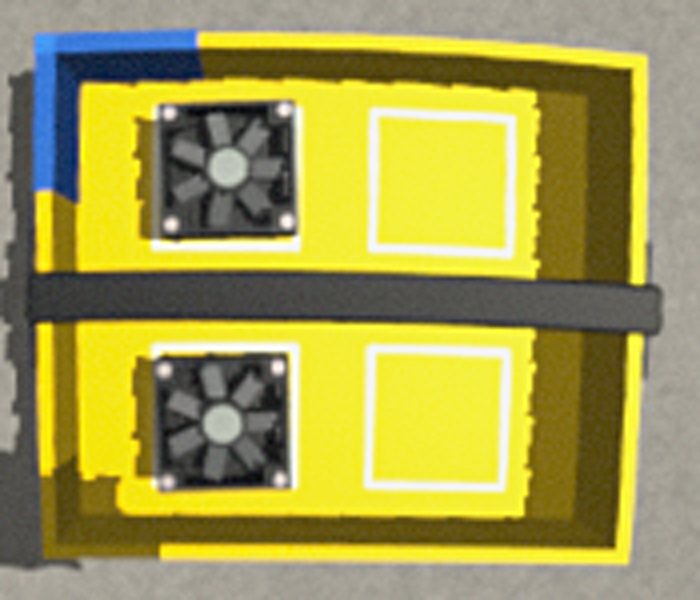

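```bash
python3 - <<'E'
from h import *
z=np.load('pics/f_w.npz');T=z['T']
f=lambda p:np.array(p)/4+(189.6,34.6)
for nm,p,zz in (('bar',[(40,295),(650,309)],.072),('sq2',[(375,115),(510,120),(509,252),(375,247)],.004),('sq3',[(371,351),(505,352),(502,484),(370,484)],.004),
  ('rimtop',[(200,40),(640,64)],.054),('rimbot',[(170,553),(620,558)],.054),('rimR',[(640,64),(625,555)],.054)):
    P=toplane('wrist',f(p),zz,T); print(nm,P.mean(0).round(4),[np.degrees(np.arctan2(*(P[(i+1)%len(P)]-P[i])[::-1])).round(1) for i in range(len(P))])
for p in ([(168,114),(285,107),(171,223),(288,219)],[(165,368),(277,368),(167,481),(278,479)]): print(fan_from_screws(f(p),T,.032))
E
```

```text
bar [0.5245 0.0982] [np.float64(6.2), np.float64(-173.8)]
sq2 [0.5544 0.139 ] [np.float64(7.1), np.float64(-83.4), np.float64(-173.6), np.float64(96.9)]
sq3 [0.5626 0.0638] [np.float64(7.6), np.float64(-82.7), np.float64(-172.7), np.float64(97.1)]
rimtop [0.5378 0.171 ] [np.float64(6.1), np.float64(-173.9)]
rimbot [0.5492 0.0278] [np.float64(6.3), np.float64(-173.7)]
rimR [0.6072 0.1068] [np.float64(-83.4), np.float64(96.6)]
(array([0.48760436, 0.13248924]), np.float64(8.725774229697034), array([0.023298  , 0.02399589, 0.02369675, 0.02360939]))
(array([0.49459053, 0.05627983]), np.float64(7.12304227469754), array([0.02354582, 0.02323751, 0.02354076, 0.02338766]))
```

```bash
python3 - <<'E'
from h import *
plan([.5627,.0638,.12],np.radians(6.5),n=6)
E
```

```text
[21.8,9.7,-5.2,0.000,0.000,-0.001],[21.8,9.7,-5.2,0.000,0.000,-0.001],[21.8,9.7,-5.2,0.000,0.000,-0.001],[21.8,9.7,-5.2,0.000,0.000,-0.001],[21.8,9.7,-5.2,0.000,0.000,-0.001],[21.8,9.8,-5.2,0.000,0.000,-0.001],  n 6
```

>>> jog_arm([
  [22, 10, -5, 0, 0, -0.001],
  [22, 10, -5, 0, 0, -0.001],
  [22, 10, -5, 0, 0, -0.001],
  [22, 10, -5, 0, 0, -0.001],
  [22, 10, -5, 0, 0, -0.001],
  [15, 6, -3, 0, 0, -0.001],
  [0, 0, 0, 0, 0, 0],
  [0, 0, 0, 0, 0, 0],
])

```text
clock: 5.75
position: [0.5622, 0.0524, 0.1198]
tool_rot: [-0.643, 1.565, -2.113]
force: [0.4, 0.3, 0.8]
grip_width: 0.0392
```

```bash
python3 - <<'E'
from h import *
im,T=snap('wrist','g_w')
print(T.round(4))
plan([.5627,.0638,.07],np.radians(6.5),n=2)
E
```

```text
[[-0.0031  0.995   0.1003  0.5622]
 [-0.0051  0.1003 -0.9949  0.0524]
 [-1.     -0.0036  0.0048  0.1198]
 [ 0.      0.      0.      1.    ]]
[25.0,0.9,-5.8,-0.007,0.002,0.002],[25.0,0.9,-5.8,-0.007,0.002,0.002],  n 2
```

View pics/g_w.png

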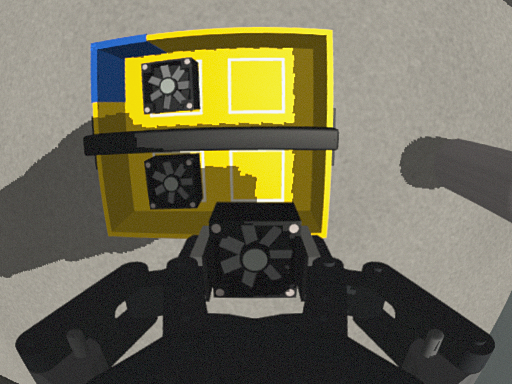

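```bash
python3 - <<'E'
from h import *
z=np.load('pics/g_w.npz');T=z['T'];im=z['im']
hsv=cv2.cvtColor(im,cv2.COLOR_RGB2HSV)
w=((hsv[...,1]<110)&(hsv[...,2]>170)).astype(np.uint8)
w[:, :215]=0; w[:,292:]=0; w[:50]=0; w[125:]=0
cs,_=cv2.findContours(w,cv2.RETR_EXTERNAL,cv2.CHAIN_APPROX_NONE)
c=max(cs,key=len); q=cv2.approxPolyDP(c,5,True)[:,0]; print(q.tolist(),len(c)); P=toplane('wrist',q,.004,T); print(P.mean(0))
E
```

```text
[[228, 58], [229, 113], [284, 112], [284, 58]] 220
[0.55418048 0.13903418]
```

>>> jog_arm([
  [12, 1, -6, -0.006, 0.002, 0.002],
  [15, 1, -4, -0.006, 0.002, 0.002],
  [12, 0, -1, 0, 0, 0],
  [6, 0, 0, 0, 0, 0],
  [0, 0, 0, 0, 0, 0],
])

```text
clock: 6.3
position: [0.5631, 0.0632, 0.0727]
tool_rot: [1.246, 1.568, -0.213]
force: [-0.7, 0.1, -0.4]
grip_width: 0.0391
```

```bash
python3 - <<'E'
from h import *
print(toolT().round(4))
plan([.5627,.0638,.021],np.radians(6.5),n=4)
E
```

```text
[[ 3.200e-03  9.937e-01  1.120e-01  5.631e-01]
 [-7.000e-04  1.120e-01 -9.937e-01  6.320e-02]
 [-1.000e+00  3.100e-03  1.000e-03  7.270e-02]
 [ 0.000e+00  0.000e+00  0.000e+00  1.000e+00]]
[12.9,-0.1,-0.2,-0.000,0.000,-0.001],[12.9,-0.1,-0.2,-0.000,0.000,-0.001],[12.9,-0.1,-0.2,-0.000,0.000,-0.001],[12.9,-0.1,-0.2,-0.000,0.000,-0.001],  n 4
```

>>> jog_arm([
  [14, 0, 0, 0, 0, -0.001],
  [14, 0, 0, 0, 0, -0.001],
  [12, 0, 0, 0, 0, -0.001],
  [7, 0, 0, 0, 0, 0],
  [3, 0, 0, 0, 0, 0],
  [0, 0, 0, 0, 0, 0],
  [0, 0, 0, 0, 0, 0],
])

```text
clock: 7.0
position: [0.5637, 0.0631, 0.0186]
tool_rot: [0.289, 1.569, -1.17]
force: [-1.9, -0.3, 3.5]
grip_width: 0.0395
```

```bash
python3 - <<'E'
from h import *
print(toolT().round(4),observe()['force'])
plan([.5627,.0638,.0195],np.radians(6.5),n=1)
E
```

```text
[[ 6.000e-04  9.937e-01  1.119e-01  5.637e-01]
 [-1.400e-03  1.119e-01 -9.937e-01  6.310e-02]
 [-1.000e+00  4.000e-04  1.400e-03  1.860e-02]
 [ 0.000e+00  0.000e+00  0.000e+00  1.000e+00]] [-1.87116087 -0.28541191  3.45622535]
[-0.9,-0.9,-0.8,-0.001,0.001,-0.000],  n 1
```

>>> jog_arm([
  [-0.5, -0.5, 0, 0, 0, 0],
  [0, 0, 0, 0, 0, 0],
  [0, 0, 0, 0, 0, 0],
  [0, 0, 0, 0, 0, 0],
], gripper=95)

```text
clock: 7.4
position: [0.5634, 0.0631, 0.0195]
tool_rot: [0.656, 1.569, -0.803]
force: [-0.6, -0.1, 0.6]
grip_width: 0.0534
```

>>> jog_arm([
  [-8, 0, 0, 0, 0, 0],
  [-20, 0, 0, 0, 0, 0],
  [-35, 0, 0, 0, 0, 0],
  [-35, 0, 0, 0, 0, 0],
  [-20, 0, 10, 0, 0, 0],
  [0, 0, 0, 0, 0, 0],
])

```text
clock: 8.0
position: [0.5641, 0.0536, 0.1439]
tool_rot: [0.475, 1.569, -0.982]
force: [-0.5, 0.2, -0.6]
grip_width: 0.0535
```

```bash
python3 - <<'E'
from h import *
im,T=snap('wrist','h_w'); print(T.round(3))
T[2,3]=.15
plan([.5718,-.2492,.11],np.radians(11.7))
E
```

```text
[[ 0.001  0.994  0.113  0.564]
 [-0.001  0.113 -0.994  0.054]
 [-1.     0.001  0.001  0.144]
 [ 0.     0.     0.     1.   ]]
[4.7,-3.8,43.2,-0.013,0.000,0.000],[4.7,-4.3,43.2,-0.013,0.000,0.000],[4.7,-4.9,43.1,-0.013,0.000,0.000],[4.7,-5.4,43.0,-0.013,0.000,0.000],[4.7,-6.0,43.0,-0.013,0.000,0.000],[4.7,-6.5,42.9,-0.013,0.000,0.000],[4.7,-7.1,42.8,-0.013,0.000,0.000],  n 7
```

View pics/h_w.png

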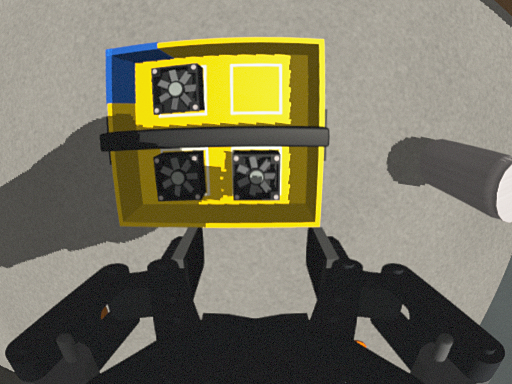

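>>> jog_arm([
  [0, -4, 43, -0.013, 0, 0],
  [2, -4, 43, -0.013, 0, 0],
  [5, -5, 43, -0.013, 0, 0],
  [5, -5, 43, -0.013, 0, 0],
  [5, -6, 43, -0.013, 0, 0],
  [5, -6, 43, -0.013, 0, 0],
  [5, -6, 30, -0.013, 0, 0],
  [0, 0, 0, 0, 0, 0],
  [0, 0, 0, 0, 0, 0],
], gripper=60)

```text
clock: 8.95
position: [0.5704, -0.2416, 0.1082]
tool_rot: [-2.414, 1.563, 2.514]
force: [-0.3, 1.2, 1.6]
grip_width: 0.0652
```

```bash
python3 - <<'E'
from h import *
im,T=snap('wrist','i_w'); print(T.round(3))
cv2.imwrite('pics/i2.png',cv2.resize(im[150:270,190:310,::-1],None,fx=5,fy=5,interpolation=cv2.INTER_CUBIC))
plan([.5718,-.2492,.055],np.radians(11.7))
E
```

```text
[[-0.006  0.977  0.214  0.57 ]
 [ 0.005  0.214 -0.977 -0.242]
 [-1.    -0.005 -0.006  0.108]
 [ 0.     0.     0.     1.   ]]
[26.6,0.1,4.0,0.006,-0.003,0.003],[26.6,0.1,3.9,0.006,-0.003,0.003],  n 2
```

View pics/i2.png

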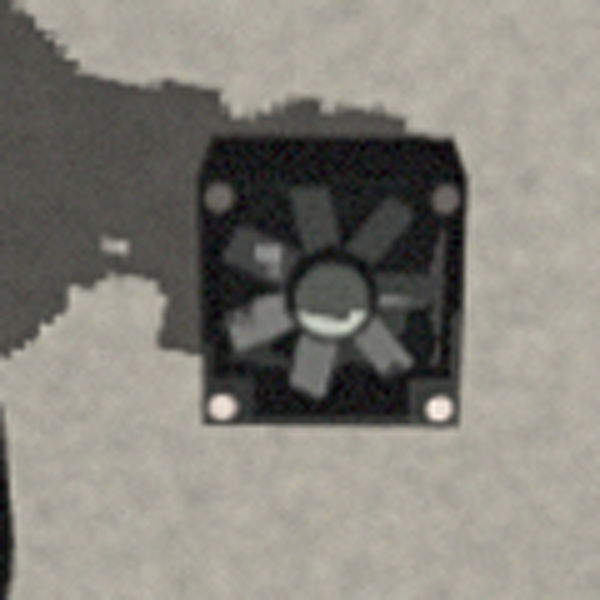

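```bash
python3 - <<'E'
from h import *
T=np.load('pics/i_w.npz')['T']
px=np.array([(219,197),(446,199),(223,406),(440,407)])/5+(189.6,149.6)
c,a,r=fan_from_screws(px,T); print(c,a,r)
plan([*c,.055],np.radians(a),n=3)
E
```

```text
[ 0.57222466 -0.24844899] 12.082579635676051 [0.02364496 0.02353057 0.02358037 0.02359354]
[17.7,0.3,2.4,0.001,-0.002,0.002],[17.7,0.3,2.4,0.001,-0.002,0.002],[17.7,0.2,2.4,0.001,-0.002,0.002],  n 3
```

>>> jog_arm([
  [18, 0, 3, 0.001, -0.002, 0.002],
  [20, 0, 2, 0.001, -0.002, 0.002],
  [18, 0, 1, 0.001, -0.002, 0.002],
  [10, 0, 0, 0, 0, 0],
  [0, 0, 0, 0, 0, 0],
  [0, 0, 0, 0, 0, 0],
])

```text
clock: 9.6
position: [0.5733, -0.2396, 0.0409]
tool_rot: [2.015, 1.568, 0.665]
force: [-0.5, -0.3, 0.4]
grip_width: 0.0652
```

```bash
python3 - <<'E'
from h import *
print(toolT().round(4))
plan([.5722,-.2485,.0155],np.radians(12),n=1)
E
```

```text
[[ 0.0019  0.9757  0.219   0.5733]
 [ 0.0015  0.219  -0.9757 -0.2396]
 [-1.      0.0022 -0.001   0.0409]
 [ 0.      0.      0.      1.    ]]
[25.3,-3.1,8.4,0.011,-0.001,-0.002],  n 1
```

>>> jog_arm([
  [0, -2, 5, 0.006, 0, 0],
  [6, -1, 3, 0.004, 0, 0],
  [10, 0, 0, 0, 0, 0],
  [7, 0, 0, 0, 0, 0],
  [2, 0, 0, 0, 0, 0],
  [0, 0, 0, 0, 0, 0],
])

```text
clock: 10.2
position: [0.573, -0.2491, 0.0156]
tool_rot: [1.477, 1.567, 0.116]
force: [-0.1, 0.2, -0.2]
grip_width: 0.0653
```

```bash
python3 - <<'E'
from h import *
print(toolT().round(4))
plan([.5722,-.2485,.015],np.radians(12),n=1)
E
```

```text
[[ 4.200e-03  9.781e-01  2.080e-01  5.730e-01]
 [ 5.000e-04  2.080e-01 -9.781e-01 -2.491e-01]
 [-1.000e+00  4.200e-03  4.000e-04  1.560e-02]
 [ 0.000e+00  0.000e+00  0.000e+00  1.000e+00]]
[0.6,-0.6,-0.7,0.000,0.000,-0.004],  n 1
```

>>> jog_arm([
  [0.5, -0.5, -0.5, 0, 0, -0.004],
  [0, 0, 0, 0, 0, 0],
  [0, 0, 0, 0, 0, 0],
  [0, 0, 0, 0, 0, 0],
  [0, 0, 0, 0, 0, 0],
], gripper=200)

```text
clock: 10.7
position: [0.5727, -0.2485, 0.0156]
tool_rot: [0.574, 1.57, -0.787]
force: [-0.3, 0.4, -1.8]
grip_width: 0.0392
```

```bash
python3 - <<'E'
from h import *
T=toolT();print(T.round(4))
T[2,3]+=.1
plan([.5541,.139,.16],np.radians(6.5),T=T)
E
```

```text
[[ 5.000e-04  9.780e-01  2.084e-01  5.727e-01]
 [-5.000e-04  2.084e-01 -9.780e-01 -2.485e-01]
 [-1.000e+00  4.000e-04  6.000e-04  1.560e-02]
 [ 0.000e+00  0.000e+00  0.000e+00  1.000e+00]]
[-5.0,7.0,-42.5,0.011,0.000,-0.000],[-5.0,6.5,-42.6,0.011,0.000,-0.000],[-5.0,6.0,-42.7,0.011,0.000,-0.000],[-4.9,5.6,-42.7,0.011,0.000,-0.000],[-4.9,5.1,-42.8,0.011,0.000,-0.000],[-4.9,4.7,-42.8,0.011,0.000,-0.000],[-4.9,4.2,-42.9,0.011,0.000,-0.000],[-4.9,3.7,-42.9,0.011,0.000,-0.000],[-4.9,3.3,-43.0,0.011,0.000,-0.000],  n 9
```

>>> jog_arm([
  [-40, 0, 0, 0, 0, 0],
  [-42, 0, 0, 0, 0, 0],
  [-18, 7, -42, 0.011, 0, 0],
  [-10, 6, -42, 0.011, 0, 0],
  [-5, 6, -42, 0.011, 0, 0],
  [-5, 5, -42, 0.011, 0, 0],
  [-5, 5, -42, 0.011, 0, 0],
  [-5, 5, -42, 0.011, 0, 0],
  [-5, 4, -30, 0.011, 0, 0],
  [0, 2, -10, 0.011, 0, 0],
  [0, 0, 0, 0, 0, 0],
  [0, 0, 0, 0, 0, 0],
])

```text
clock: 11.9
position: [0.5604, 0.0563, 0.1569]
tool_rot: [1.478, 1.567, 0.024]
force: [0.3, -0.2, -1.3]
grip_width: 0.0396
```

```bash
python3 - <<'E'
from h import *
im,T=snap('wrist','j_w'); print(T.round(4),observe()['grip_width'])
hsv=cv2.cvtColor(im,cv2.COLOR_RGB2HSV)
w=((hsv[...,1]<110)&(hsv[...,2]>170)).astype(np.uint8)
w[:, :200]=0; w[:,330:]=0; w[170:]=0
cs,_=cv2.findContours(w,cv2.RETR_EXTERNAL,cv2.CHAIN_APPROX_NONE)
for c in cs:
    if len(c)>150:
        q=cv2.approxPolyDP(c,5,True)[:,0]; print(q.tolist(),len(c)); P=toplane('wrist',q,.004,T); print(P.mean(0))
plan([.5541,.139,.12],np.radians(6.5))
E
```

```text
[[ 3.700e-03  9.932e-01  1.161e-01  5.604e-01]
 [ 1.000e-04  1.161e-01 -9.932e-01  5.630e-02]
 [-1.000e+00  3.700e-03  3.000e-04  1.569e-01]
 [ 0.000e+00  0.000e+00  0.000e+00  1.000e+00]] 0.03993242999544714
[[234, 71], [235, 117], [283, 117], [284, 70]] 191
[0.55540134 0.13865487]
[[314, 42], [310, 46], [325, 48], [329, 131], [329, 53]] 257
[0.61126547 0.17624557]
[[201, 10], [213, 30], [230, 32], [204, 37], [231, 45], [225, 43], [232, 31], [214, 25], [225, 19], [218, 11], [223, 6], [212, 22], [212, 10]] 278
[0.50914122 0.20254635]
[[277, 9], [287, 10], [288, 23], [297, 17], [305, 25], [300, 18], [322, 11], [315, 8], [323, 4], [308, 15], [288, 14], [295, 3], [278, 3]] 221
[0.58368111 0.22497595]
[[224, 2], [231, 17], [242, 13], [252, 26], [243, 37], [272, 30], [275, 40], [282, 34], [289, 42], [289, 35], [303, 35], [292, 28], [290, 35], [254, 28], [243, 17], [247, 10], [253, 13], [242, 9], [256, 0], [236, 0], [244, 2], [238, 9]] 421
[0.54691244 0.21037712]
[12.3,1.1,-27.7,0.001,0.000,-0.001],[12.3,1.0,-27.7,0.001,0.000,-0.001],[12.3,1.0,-27.7,0.001,0.000,-0.001],  n 3
```

View pics/j_w.png

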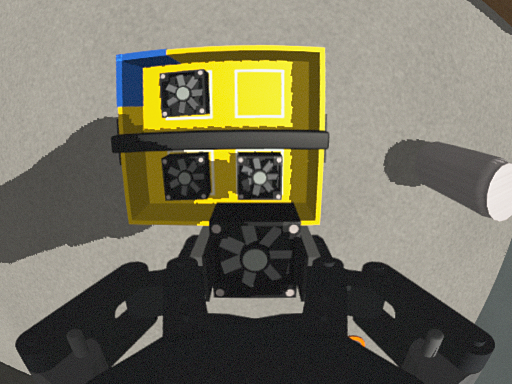

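>>> jog_arm([
  [10, 1, -27, 0, 0, -0.001],
  [12, 1, -28, 0, 0, -0.001],
  [12, 1, -20, 0, 0, -0.001],
  [2, 0, -4, 0, 0, 0],
  [0, 0, 0, 0, 0, 0],
  [0, 0, 0, 0, 0, 0],
])

```text
clock: 12.55
position: [0.556, 0.1277, 0.1193]
tool_rot: [0.001, 1.567, -1.465]
force: [-0.3, -0.6, -0.4]
grip_width: 0.0399
```

```bash
python3 - <<'E'
from h import *
print(toolT().round(4))
plan([.5548,.139,.07],np.radians(6.5),n=3)
E
```

```text
[[ 4.000e-04  9.945e-01  1.050e-01  5.560e-01]
 [-3.700e-03  1.050e-01 -9.945e-01  1.277e-01]
 [-1.000e+00  0.000e+00  3.700e-03  1.193e-01]
 [ 0.000e+00  0.000e+00  0.000e+00  1.000e+00]]
[16.4,0.0,-3.9,-0.003,0.001,0.000],[16.4,0.0,-3.8,-0.003,0.001,0.000],[16.4,0.0,-3.8,-0.003,0.001,0.000],  n 3
```

>>> jog_arm([
  [8, 0, -6, -0.003, 0.001, 0],
  [12, 0, -4, -0.003, 0.001, 0],
  [12, 0, -1, -0.002, 0.001, 0],
  [8, 0, 0, 0, 0, 0],
  [0, 0, 0, 0, 0, 0],
])

```text
clock: 13.05
position: [0.5555, 0.1359, 0.076]
tool_rot: [0.333, 1.569, -1.128]
force: [-0.5, 0.3, 0.5]
grip_width: 0.0391
```

```bash
python3 - <<'E'
from h import *
print(toolT().round(4))
plan([.5548,.139,.0205],np.radians(6.5),n=4)
E
```

```text
[[ 7.000e-04  9.940e-01  1.098e-01  5.555e-01]
 [-1.400e-03  1.098e-01 -9.940e-01  1.359e-01]
 [-1.000e+00  5.000e-04  1.500e-03  7.600e-02]
 [ 0.000e+00  0.000e+00  0.000e+00  1.000e+00]]
[13.9,-0.1,-0.8,-0.001,0.000,-0.000],[13.9,-0.1,-0.8,-0.001,0.000,-0.000],[13.9,-0.1,-0.8,-0.001,0.000,-0.000],[13.9,-0.1,-0.8,-0.001,0.000,-0.000],  n 4
```

>>> jog_arm([
  [14, 0, -2, -0.001, 0, 0],
  [14, 0, -1, -0.001, 0, 0],
  [12, -0.5, 0, 0, 0, 0],
  [8, 0, 0, 0, 0, 0],
  [4, 0, 0, 0, 0, 0],
  [0, 0, 0, 0, 0, 0],
])

```text
clock: 13.65
position: [0.5544, 0.139, 0.0189]
tool_rot: [-0.131, 1.569, -1.59]
force: [0.9, -0.5, 6.8]
grip_width: 0.0392
```

```bash
python3 - <<'E'
from h import *
print(toolT().round(4),observe()['force'])
plan([.5548,.139,.0195],np.radians(6.5),n=1)
E
```

```text
[[-0.000e+00  9.937e-01  1.121e-01  5.544e-01]
 [-1.600e-03  1.121e-01 -9.937e-01  1.390e-01]
 [-1.000e+00 -2.000e-04  1.600e-03  1.890e-02]
 [ 0.000e+00  0.000e+00  0.000e+00  1.000e+00]] [ 0.86502181 -0.4896929   6.82124537]
[-0.6,0.4,0.1,-0.001,0.002,0.000],  n 1
```

>>> jog_arm([
  [-0.7, 0.4, 0, 0, 0, 0],
  [0, 0, 0, 0, 0, 0],
  [0, 0, 0, 0, 0, 0],
  [0, 0, 0, 0, 0, 0],
], gripper=95)

```text
clock: 14.05
position: [0.5554, 0.1391, 0.0204]
tool_rot: [0.612, 1.569, -0.846]
force: [0.6, -0.1, 0.6]
grip_width: 0.0535
```

>>> jog_arm([
  [-8, 0, 0, 0, 0, 0],
  [-20, 0, 0, 0, 0, 0],
  [-35, 0, 0, 0, 0, 0],
  [-40, 0, 20, 0, 0, 0],
  [-40, 0, 35, 0, 0, 0],
  [-40, 0, 40, 0, 0, 0],
  [-10, 0, 10, 0, 0, 0],
  [0, 0, 0, 0, 0, 0],
  [0, 0, 0, 0, 0, 0],
])

```text
clock: 14.95
position: [0.5657, 0.0399, 0.2169]
tool_rot: [0.97, 1.568, -0.485]
force: [0.3, 0.3, -0.7]
grip_width: 0.0537
```

```bash
python3 - <<'E'
from h import *
im,T=snap('wrist','k_w'); print(T.round(4),observe()['grip_width'])
cv2.imwrite('pics/k2.png',cv2.resize(im[30:220,120:340,::-1],None,fx=3.6,fy=3,interpolation=cv2.INTER_CUBIC)[:, :])
E
```

```text
[[ 0.0025  0.9933  0.1153  0.5657]
 [-0.0013  0.1153 -0.9933  0.0399]
 [-1.      0.0023  0.0016  0.2169]
 [ 0.      0.      0.      1.    ]] 0.053685793710122914
```

View pics/k_w.png

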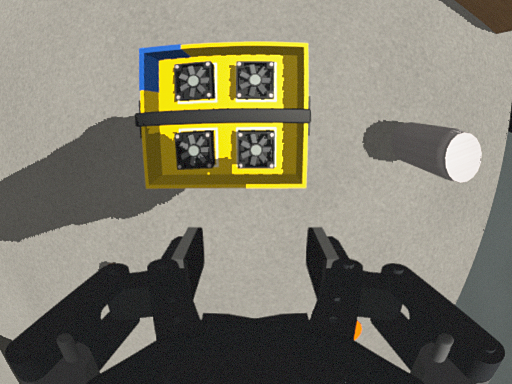

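```bash
python3 - <<'E'
from h import *
im=np.load('pics/k_w.npz')['im']
cv2.imwrite('pics/k2.png',cv2.resize(im[40:195,130:320,::-1],None,fx=4,fy=4,interpolation=cv2.INTER_CUBIC))
E
```

```text
(no output)
```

View pics/k2.png

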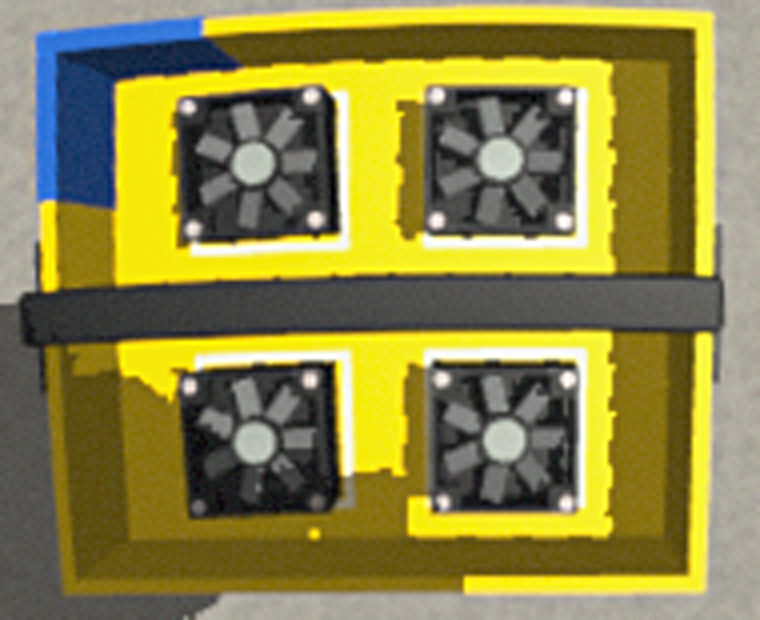

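```bash
python3 - <<'E'
from h import *
T=np.load('pics/k_w.npz')['T']
f=lambda p:np.array(p)/4+(129.6,39.6)
F={'A':[(189,106),(312,96),(193,230),(316,219)],'C':[(436,96),(566,97),(437,219),(565,220)],'B':[(190,386),(310,379),(199,507),(318,502)],'D':[(442,379),(568,380),(443,502),(567,502)]}
R={}
for k in F: R[k]=fan_from_screws(f(F[k]),T,.032); print(k,R[k])
P=toplane('wrist',f([(35,318),(712,301)]),.072,T);print('bar',P.mean(0),np.degrees(np.arctan2(*(P[1]-P[0])[::-1])))
th=np.radians(6.5);M=np.array([[np.cos(th),np.sin(th)],[-np.sin(th),np.cos(th)]])
for k in R: print(k,(M@(R[k][0]-P.mean(0))*1000).round(1))
E
```

```text
A (array([0.48929427, 0.13155745]), np.float64(8.410329836058398), array([0.02376504, 0.02368859, 0.02397544, 0.02354549]))
C (array([0.55476005, 0.13878516]), np.float64(6.413631779278174), array([0.02375505, 0.0235819 , 0.02341964, 0.02359991]))
B (array([0.49695856, 0.05579337]), np.float64(8.448521894584186), array([0.02362815, 0.0235857 , 0.02366517, 0.02374025]))
D (array([0.564567  , 0.06374886]), np.float64(6.5313580830601214), array([0.02362761, 0.0234278 , 0.02354585, 0.02357238]))
bar [0.527369   0.09797003] 7.036469262536068
A [-34.   37.7]
C [31.8 37.5]
B [-35.  -38.5]
D [ 33.1 -38.2]
```

```bash
python3 - <<'E'
from h import *
print(observe()['qpos'].round(3))
T=toolT()
plan([.5262,.0977,.13],np.radians(96.8),n=14)
E
```

```text
[ 0.209  0.502 -0.535  1.764  0.307  0.957 -0.335]
[6.2,-2.3,-4.4,0.112,-0.000,-0.000],[6.2,-2.8,-4.1,0.112,-0.000,-0.000],[6.2,-3.2,-3.8,0.112,-0.000,-0.000],[6.2,-3.6,-3.4,0.112,-0.000,-0.000],[6.2,-4.0,-3.0,0.112,-0.000,-0.000],[6.2,-4.3,-2.5,0.112,-0.000,-0.000],[6.2,-4.6,-2.0,0.112,-0.000,-0.000],[6.2,-4.8,-1.5,0.112,-0.000,-0.000],[6.2,-4.9,-0.9,0.112,-0.000,-0.000],[6.2,-5.0,-0.4,0.112,-0.000,-0.000],[6.2,-5.0,0.2,0.112,-0.000,-0.000],[6.2,-4.9,0.7,0.112,-0.000,-0.000],[6.2,-4.8,1.3,0.112,-0.000,-0.000],[6.2,-4.6,1.8,0.112,-0.000,-0.000],  n 14
```

>>> jog_arm([
  [6, -2, -4, 0.115, 0, 0],
  [6, -3, -4, 0.115, 0, 0],
  [6, -3, -4, 0.115, 0, 0],
  [6, -4, -3, 0.115, 0, 0],
  [6, -4, -3, 0.115, 0, 0],
  [6, -4, -2, 0.115, 0, 0],
  [6, -5, -2, 0.115, 0, 0],
  [6, -5, -1, 0.115, 0, 0],
  [6, -5, -1, 0.115, 0, 0],
  [6, -5, 0, 0.115, 0, 0],
  [6, -5, 0, 0.115, 0, 0],
  [6, -5, 1, 0.115, 0, 0],
  [6, -5, 1, 0.11, 0, 0],
  [5, -4, 2, 0.08, 0, 0],
  [0, 0, 0, 0, 0, 0],
])

```text
clock: 16.5
position: [0.5096, 0.1208, 0.1101]
tool_rot: [0.012, 1.54, -3.047]
force: [-0.7, -0.6, -0.5]
grip_width: 0.0538
```

```bash
python3 - <<'E'
from h import *
im,T=snap('wrist','l_w'); print(T.round(4),observe()['qpos'].round(3))
plan([.5262,.0977,.1],np.radians(96.8))
E
```

```text
[[-3.090e-02  8.260e-02 -9.961e-01  5.096e-01]
 [-2.900e-03 -9.966e-01 -8.250e-02  1.208e-01]
 [-9.995e-01  4.000e-04  3.100e-02  1.101e-01]
 [ 0.000e+00  0.000e+00  0.000e+00  1.000e+00]] [-0.256  0.565 -0.115  1.945  0.086  0.666 -1.908]
[10.0,24.2,-14.6,-0.033,0.031,0.000],  n 1
```

View pics/l_w.png

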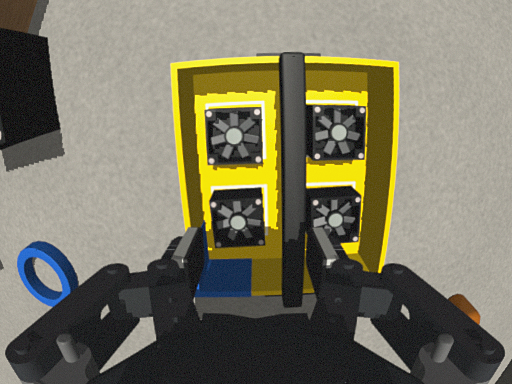

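```bash
python3 - <<'E'
from h import *
T=np.load('pics/l_w.npz')['T']
P=toplane('wrist',[(291.5,56),(291.5,302)],.072,T);print('bar',P,P.mean(0),np.degrees(np.arctan2(*(P[0]-P[1])[::-1])))
E
```

```text
bar [[0.60761391 0.10799226]
 [0.44869927 0.08908027]] [0.52815659 0.09853627] 6.786689258605821
```

>>> jog_arm([
  [0, 10, -6, -0.015, 0.015, 0],
  [2, 9, -6, -0.012, 0.012, 0],
  [3, 4, -3, -0.005, 0.005, 0],
  [0, 0, 0, 0, 0, 0],
  [0, 0, 0, 0, 0, 0],
])

```text
clock: 17.05
position: [0.5288, 0.0964, 0.1043]
tool_rot: [3.085, 1.567, 0.07]
force: [-0.3, 0.5, 0.1]
grip_width: 0.054
```

```bash
python3 - <<'E'
from h import *
print(toolT().round(4))
plan([.527,.0982,.056],np.radians(96.8))
plan([.527,.0982,.056],np.radians(96.8),n=4)
E
```

```text
[[ 3.800e-03  1.261e-01 -9.920e-01  5.288e-01]
 [ 3.000e-04 -9.920e-01 -1.261e-01  9.640e-02]
 [-1.000e+00  2.000e-04 -3.800e-03  1.043e-01]
 [ 0.000e+00  0.000e+00  0.000e+00  1.000e+00]]
[24.1,-1.0,0.8,0.004,-0.002,-0.000],[24.2,-1.0,0.8,0.004,-0.002,-0.000],  n 2
[12.1,-0.5,0.4,0.002,-0.001,-0.000],[12.1,-0.5,0.4,0.002,-0.001,-0.000],[12.1,-0.5,0.4,0.002,-0.001,-0.000],[12.1,-0.5,0.4,0.002,-0.001,-0.000],  n 4
```

>>> jog_arm([
  [13, -1, 0.5, 0.002, -0.001, 0],
  [13, -1, 0.5, 0.002, -0.001, 0],
  [11, 0, 0.5, 0.002, -0.001, 0],
  [8, 0, 0, 0, 0, 0],
  [2, 0, 0, 0, 0, 0],
  [0, 0, 0, 0, 0, 0],
])

```text
clock: 17.65
position: [0.5262, 0.0988, 0.0523]
tool_rot: [0.055, 1.57, -2.966]
force: [-0.0, -0.5, -0.2]
grip_width: 0.0537
```

```bash
python3 - <<'E'
from h import *
im,T=snap('wrist','m_w'); print(T.round(4))
plan([.527,.0982,.056],np.radians(96.8))
E
```

```text
[[-1.200e-03  1.206e-01 -9.927e-01  5.262e-01]
 [-2.000e-04 -9.927e-01 -1.206e-01  9.880e-02]
 [-1.000e+00  1.000e-04  1.200e-03  5.230e-02]
 [ 0.000e+00  0.000e+00  0.000e+00  1.000e+00]]
[-3.5,0.7,-0.7,0.002,0.001,-0.000],  n 1
```

View pics/m_w.png

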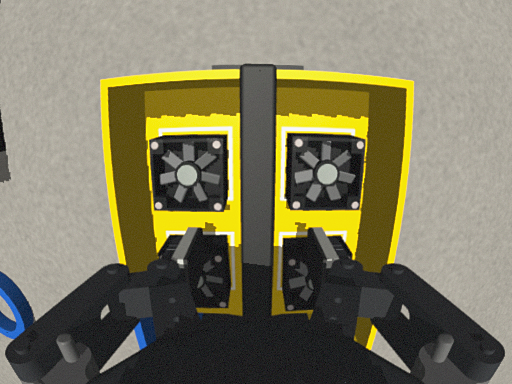

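>>> jog_arm([
  [-3, 0.5, -0.7, 0, 0, 0],
  [0, 0, 0, 0, 0, 0],
  [0, 0, 0, 0, 0, 0],
  [0, 0, 0, 0, 0, 0],
  [0, 0, 0, 0, 0, 0],
  [0, 0, 0, 0, 0, 0],
], gripper=255, newtons=100)

```text
clock: 18.3
position: [0.5275, 0.0984, 0.0571]
tool_rot: [-2.907, 1.57, 0.355]
force: [0.0, 0.4, -3.8]
grip_width: 0.0122
```

>>> jog_arm([
  [0, 0, 0, 0, 0, 0],
  [-4, 0, 0, 0, 0, 0],
  [-8, 0, 0, 0, 0, 0],
  [-8, 0, 0, 0, 0, 0],
  [-5, 0, 0, 0, 0, 0],
  [0, 0, 0, 0, 0, 0],
  [0, 0, 0, 0, 0, 0],
])

```text
clock: 19.0
position: [0.5276, 0.0984, 0.0848]
tool_rot: [-2.94, 1.57, 0.322]
force: [0.1, -0.7, -5.0]
grip_width: 0.0121
```

```bash
python3 - <<'E'
from h import *
im,T=snap('wrist','n_w'); s=observe(); print(T.round(4),s['force'],s['moment'],s['grip_width'],s['qpos'].round(3))
im,_=snap('scene','n_s')
E
```

```text
[[ 1.100e-03  1.203e-01 -9.927e-01  5.276e-01]
 [ 4.000e-04 -9.927e-01 -1.203e-01  9.840e-02]
 [-1.000e+00 -2.000e-04 -1.100e-03  8.480e-02]
 [ 0.000e+00  0.000e+00  0.000e+00  1.000e+00]] [ 0.31252518 -0.81151843 -5.18280023] [ 0.07654169 -0.06547112  0.0277959 ] 0.012452262192304032 [-0.213  0.611 -0.112  1.95   0.116  0.586 -1.851]
```

View pics/n_w.png

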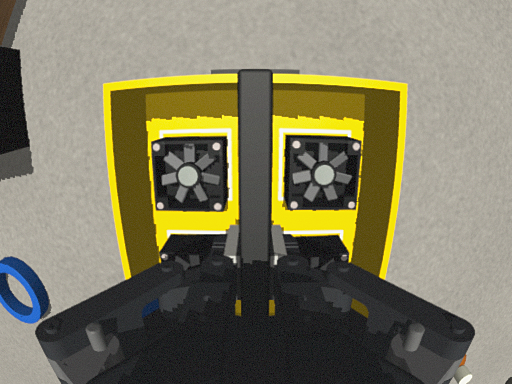

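>>> jog_arm([
  [-8, 0, 0, 0, 0, 0],
  [-15, 0, 0, 0, 0, 0],
  [-20, 0, 0, 0, 0, 0],
  [-22, 0, 0, 0, 0, 0],
  [-22, 0, 0, 0, 0, 0],
  [-22, 0, 0, 0, 0, 0],
  [-22, 0, 0, 0, 0, 0],
  [-22, 0, 0, 0, 0, 0],
  [-22, 0, 0, 0, 0, 0],
  [-20, 0, 0, 0, 0, 0],
  [-12, 0, 0, 0, 0, 0],
  [-6, 0, 0, 0, 0, 0],
  [0, 0, 0, 0, 0, 0],
])

```text
clock: 20.4
position: [0.5247, 0.0979, 0.3092]
tool_rot: [0.019, 1.567, -3.002]
force: [-0.1, 0.3, -4.3]
grip_width: 0.0121
```

>>> jog_arm([
  [0, 0, 0, -0.03, 0, 0],
  [0, 0, 0, -0.06, 0, 0],
  [0, 0, 0, -0.06, 0, 0],
  [0, 0, 0, -0.06, 0, 0],
  [0, 0, 0, -0.06, 0, 0],
  [0, 0, 0, -0.06, 0, 0],
  [0, 0, 0, -0.06, 0, 0],
  [0, 0, 0, -0.06, 0, 0],
  [0, 0, 0, -0.06, 0, 0],
  [0, 0, 0, -0.06, 0, 0],
  [0, 0, 0, -0.06, 0, 0],
  [0, 0, 0, -0.06, 0, 0],
  [0, 0, 0, -0.06, 0, 0],
  [0, 0, 0, -0.03, 0, 0],
  [0, 0, 0, 0, 0, 0],
  [0, 0, 0, 0, 0, 0],
])

```text
clock: 22.0
position: [0.5192, 0.0965, 0.2956]
tool_rot: [-0.77, 1.545, -2.954]
force: [-0.6, -0.3, -6.0]
grip_width: 0.0121
```

```bash
python3 - <<'E'
from h import *
im,T=snap('wrist','o_w'); s=observe(); print(T.round(4),s['force'],s['moment'],s['grip_width'],s['qpos'].round(3))
# tilt plan: world axis rotation taking tote (-1,1) corner down; tote x = -tool z
tx=-T[:3,2]; ty=np.cross([0,0,1],tx); low=(-tx+ty); low[2]=0; low/=np.linalg.norm(low); print('low dir az',np.degrees(np.arctan2(low[1],low[0])))
ax=np.cross([0,0,1],low) # rot about this by +a moves low dir down
print('tool-frame axis',(T[:3,:3].T@ax).round(3), 'check',Rn.from_rotvec(.6*ax).apply(low))
E
```

```text
[[-0.0252  0.8178 -0.575   0.5192]
 [-0.0048 -0.5753 -0.8179  0.0965]
 [-0.9997 -0.0179  0.0184  0.2956]
 [ 0.      0.      0.      1.    ]] [-0.48715143  0.10414083 -5.48645678] [ 0.00106477 -0.06718662 -0.00932378] 0.012247757174068355 [-0.069  0.336 -0.292  1.759  0.103  1.088 -1.009]
low dir az -170.10754807945074
tool-frame axis [0.    0.707 0.707] check [-0.8130645  -0.1417921  -0.56464247]
```

View pics/o_w.png

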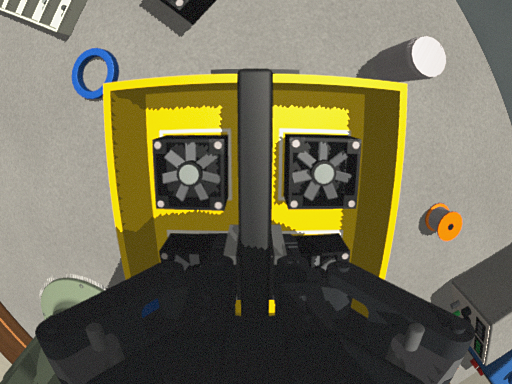

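>>> jog_arm([
  [-1, 0, 0, 0, 0.014, 0.014],
  [-1, 0, 0, 0, 0.014, 0.014],
  [-1, 0, 0, 0, 0.014, 0.014],
  [-1, 0, 0, 0, 0.014, 0.014],
  [-1, 0, 0, 0, 0.014, 0.014],
  [-1, 0, 0, 0, 0.014, 0.014],
  [-1, 0, 0, 0, 0.014, 0.014],
  [-1, 0, 0, 0, 0.014, 0.014],
  [-1, 0, 0, 0, 0.014, 0.014],
  [-1, 0, 0, 0, 0.014, 0.014],
  [-1, 0, 0, 0, 0.014, 0.014],
  [-1, 0, 0, 0, 0.014, 0.014],
  [0, 0, 0, 0, 0.014, 0.014],
  [0, 0, 0, 0, 0, 0],
  [0, 0, 0, 0, 0, 0],
  [0, 0, 0, 0, 0, 0],
])

```text
clock: 23.65
position: [0.5172, 0.0962, 0.3087]
tool_rot: [2.354, 1.316, 0.169]
force: [-0.1, 0.5, -4.5]
grip_width: 0.0122
```

```bash
cat >> h.py <<'E'
def tilt(T):
    up=-T[:3,0]; tx=-T[:3,2]; ty=np.cross(up,tx)
    print('tilt deg',np.degrees(np.arccos(up[2])).round(2),'tx.z',tx[2].round(3),'ty.z',ty[2].round(3),'pos',T[:3,3].round(3))
E
python3 - <<'E'
from h import *
im,T=snap('wrist','p_w'); s=observe(); tilt(T); print(s['qpos'].round(3),s['force'].round(1),s['moment'].round(2))
E
```

```text
tilt deg 14.62 tx.z 0.178 ty.z -0.179 pos [0.517 0.096 0.309]
[-0.059  0.179 -0.298  1.962  0.141  0.761 -1.05 ] [ 0.5  0.3 -4.7] [-0.08  0.43 -0.  ]
```

View pics/p_w.png

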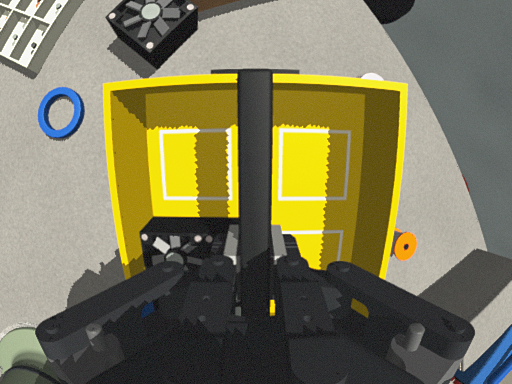

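>>> jog_arm([
  [0, 1, -1, 0, 0.014, 0.014],
  [0, 1.5, -1.5, 0, 0.016, 0.016],
  [0, 2, -2, 0, 0.016, 0.016],
  [0, 2, -2, 0, 0.016, 0.016],
  [0, 2, -2, 0, 0.016, 0.016],
  [0, 2, -2, 0, 0.016, 0.016],
  [0, 2, -2, 0, 0.016, 0.016],
  [0, 2, -2, 0, 0.016, 0.016],
  [0, 2, -2, 0, 0.016, 0.016],
  [0, 2, -2, 0, 0.016, 0.016],
  [0, 2, -2, 0, 0.016, 0.016],
  [0, 2, -2, 0, 0.016, 0.016],
  [0, 2, -2, 0, 0.016, 0.016],
  [0, 1, -1, 0, 0.016, 0.016],
  [0, 0, 0, 0, 0.014, 0.014],
  [0, 0, 0, 0, 0, 0],
  [0, 0, 0, 0, 0, 0],
  [0, 0, 0, 0, 0, 0],
])

```text
clock: 25.5
position: [0.5508, 0.1031, 0.3246]
tool_rot: [2.359, 0.953, 0.177]
force: [-0.2, -0.4, -5.0]
grip_width: 0.0121
```

```bash
python3 - <<'E'
from h import *
im,T=snap('wrist','q_w'); s=observe(); tilt(T); print(s['qpos'].round(3),s['force'].round(1),s['moment'].round(2),s['grip_width'])
snap('top','q_t'); snap('scene','q_s')
a=cv2.imread('pics/q_t.png');b=cv2.imread('pics/q_s.png')
cv2.imwrite('pics/q2.png',cv2.hconcat([cv2.resize(a[130:250,130:250],(400,400),interpolation=2),cv2.resize(b[110:230,230:350],(400,400),interpolation=2)]))
E
```

```text
tilt deg 35.37 tx.z 0.411 ty.z -0.408 pos [0.551 0.103 0.325]
[-0.131  0.094 -0.231  2.157  0.419  0.307 -1.328] [-0.6 -0.  -4.3] [-0.22  1.18  0.  ] 0.01215341246912682
```

View pics/q_w.png

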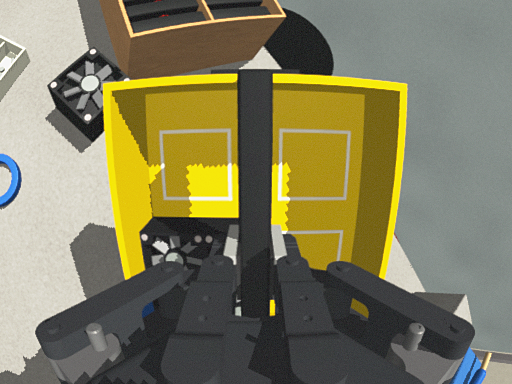

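View pics/q2.png

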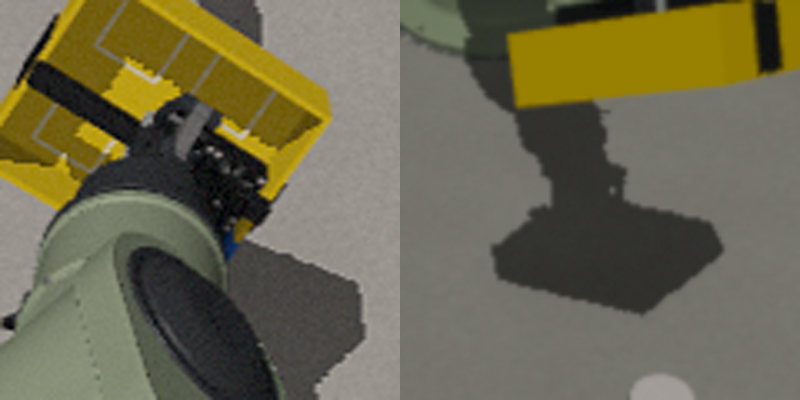

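```bash
python3 - <<'E'
from h import *
d=np.load('pics/q_w.npz');T=d['T'];im=d['im'][:,:,::-1].copy()
W=lambda p:(T@np.r_[.0565-p[2],-p[1],-p[0]+.001,1])[:3]
def poly(pts,col):
    q=project('wrist',[W(np.array(p)/1000) for p in pts],T); 
    cv2.polylines(im,[np.round(q*8).astype(np.int32)],True,col,1,cv2.LINE_AA,3)
def sq(cx,cy,h,z): return [(cx-h,cy-h,z),(cx+h,cy-h,z),(cx+h,cy+h,z),(cx-h,cy+h,z)]
for cx in(-61,-21):
    for cy in (50,10): poly(sq(cx,cy,20,32),(0,0,255))
for cx in (-34,34):
    for cy in(38,-38): poly(sq(cx,cy,22.5,4),(255,0,255))
cv2.imwrite('pics/q3.png',cv2.resize(im[110:310,100:420],None,fx=2.5,fy=2.5,interpolation=2))
E
```

```text
(no output)
```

View pics/q3.png

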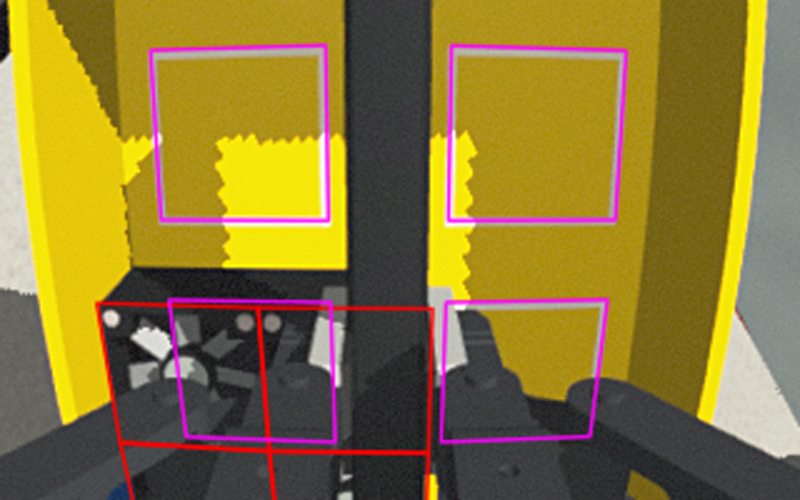

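```bash
python3 - <<'E'
from h import *
T=np.load('pics/q_w.npz')['T'];im=np.load('pics/q_t.npz')['im'][:,:,::-1]
W=lambda p:(T@np.r_[.0565-p[2],-p[1],-p[0]+.001,1])[:3]
k=8;o=np.array([130,130]);a=cv2.resize(im[130:225,130:235],None,fx=6,fy=6,interpolation=2);b=a.copy()
def sq(cx,cy,h,z): return [(cx-h,cy-h,z),(cx+h,cy-h,z),(cx+h,cy+h,z),(cx-h,cy+h,z)]
def poly(pts,col):
    q=(project('top',[W(np.array(p)/1000) for p in pts])-o+.5)*6; cv2.polylines(b,[np.round(q).astype(np.int32)],True,col,1,cv2.LINE_AA)
for cx in(-61,-21):
    for cy in (50,10): poly(sq(cx,cy,20,32),(0,0,255))
for cx in (-34,34):
    for cy in(38,-38): poly(sq(cx,cy,22.5,4),(255,0,255))
cv2.imwrite('pics/q4.png',cv2.resize(cv2.hconcat([a,b]),(800,362)))
cv2.imwrite('pics/q5.png',a)
E
```

```text
(no output)
```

View pics/q4.png

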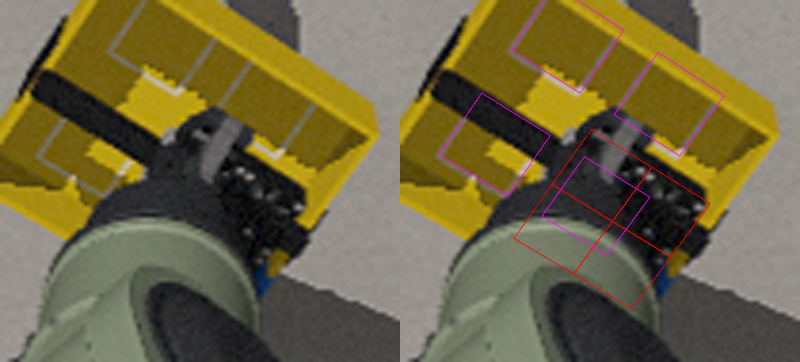

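View pics/q5.png

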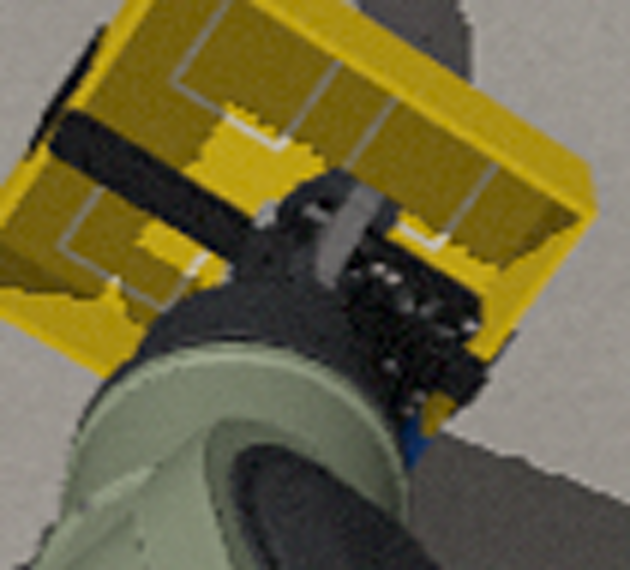

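>>> jog_arm([
  [0, 0, 0, 0, 0, 0],
  [0, 0, 0, 0, 0, 0],
  [0, 0, 0, 0, 0, 0],
  [0, 0, 0, 0, 0, 0],
  [0, 0, 0, 0, 0, 0],
])

```text
clock: 26.15
position: [0.551, 0.103, 0.3246]
tool_rot: [2.36, 0.954, 0.177]
force: [0.4, 0.5, -4.7]
grip_width: 0.0122
```

```bash
python3 - <<'E'
from h import *
im,T=snap('wrist','r_w'); s=observe(); tilt(T); print(s['qpos'].round(3),s['qd'].round(3),s['force'].round(1),s['grip_width'],s['clock'])
a=np.load('pics/q_w.npz')['im'][120:320,110:410].astype(int); d=np.abs(im[120:320,110:410].astype(int)-a).max(2); print((d>60).sum())
bot.job_done()
E
```

```text
tilt deg 35.37 tx.z 0.411 ty.z -0.408 pos [0.551 0.103 0.325]
[-0.13   0.095 -0.23   2.157  0.419  0.307 -1.327] [-0.    -0.001 -0.     0.001  0.004  0.001  0.001] [-0.1  0.5 -4.8] 0.012246893969794342 26.2
169
the job is handed in; nothing more can be done
```

I set both loose fans on the two empty squares, then lifted the tote by its handle and tilted it 35° towards the blue corner. I handed the job in at 26 s with the tote still held in the air.

- **Placing:** fanD went on square3 and fanC on square2. Before the lift, the wrist camera put all four fans within about 2 mm and 2° of their squares. I read those positions off the picture by hand.
- **Tilt:** I turned the tote about 45° in the air so that it could tilt straight along its diagonal. The tilt was the same in tote x and tote y. About 4.8 N hung on the gripper, the arm was at rest, and the view did not change over the last half second.
- **Fan block:** the far edge of a tight two-by-two block, drawn into the last wrist and top pictures, matched the visible fans. The two front fans sit side by side, one of them against the side wall. The gripper hides most of the two fans nearest the blue corner, so I inferred their position from the front fans and did not see it directly.

I noticed no contact with the other things on the bench, but I did not measure them again at the end.

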